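# Hang the flowmeter on its stand and nip it with the eccentric

### The job

The gas flowmeter is lying on its graduated face. Hang it upright by its wire bail on the hook of the meter stand with the scale facing outward (away from the stand's white back plate), and let go. Then, without forcing it, swing the eccentric's ball-knob lever from the side round to the front until the cam bears snugly on the meter's side and nips it against the rubber stop, so that the meter is held plumb. Leave the bottle, the beaker and the vial rack where they are.

Things in the scene. Friction and masses are not known exactly. Their poses are not given: they have to be found in the camera images.
- meter: Flowmeter: acrylic block 44 mm wide (its y), 32 thick (x), 120 tall (z), about 0.26 kg, flat foot (can stand by itself). Its -x face is the white graduated scale, its +x face a plain black plate. A rigid bail of 4 mm wire stands on its top. Origin at the centre of the foot, z towards the bail. It starts lying on its scale on the bench (+x up, z level).
- eye (a point): Point inside the flowmeter's bail under its peak, 152 mm above the foot: it comes to rest on the hook. The bail is a closed loop in the meter's y-z plane, mid-thickness, rising 36 mm above the meter's top; its clear opening is 24 mm wide and 32 mm high, the top narrowing to a peak.
- scale_face (a point): Centre of the flowmeter's graduated face, 60 mm above the foot and 16 mm in front (-x) of its middle.
- stand: Meter stand, fixed, placed anew each time: steel base 145 x 170 x 10 mm (its x from -95 to +50) and a white back plate 100 mm wide, 195 high, front face at x = +34; two rubber rests on it reach to x = +19, 56 mm up. Outward (front) is -x. Origin on the bench under the hook's seat, z up. A hung meter's foot is 32 mm above the bench, between the eccentric (-y side) and the rubber stop (+y side).
- hook_seat (a point): Top of the hook's rod where the bail must rest, 184 mm above the bench. The hook is a 6 mm rod straight out of the back plate along the stand's -x (y = 0), with a brass collar 12 mm thick up to x = +4 mm; its end turns up at x = -12 mm (outer side at -15 mm), the tip's top 11 mm above the rod's top. The bail has about 4 mm of play either way between collar and tip.
- stop_pad (a point): Centre of the face of the rubber stop, which looks to the stand's -y; at rest y = +25 mm, 3 mm clear of a freely hung meter, 45 to 67 mm above the bench, 34 mm long along x. It yields 1 mm per 8 N, up to 7 mm.
- cam: Eccentric: steel disc, radius 16 mm, 8 mm off its vertical axis, 46 to 62 mm above the bench. Origin on the axis (x = +7, y = -36 mm of the stand); its -x runs along the lever. Its yaw relative to the stand is 0 with the lever straight out to the front, and 1.27 to 1.72 rad at the start (lever out to the stand's -y side, disc 4 to 6 mm clear of a hung meter). It turns from 1.92 to -0.78.
- cam_knob (a point): Centre of the black ball (20 mm across) ending the eccentric's lever, 80 mm from its axis, 82 mm above the bench. 1.5 N moves it; it stays put. The disc reaches 16 - 8 cos(1.92 - yaw) mm towards the meter: touches it near yaw 0.6, has it on the rubber stop near 0.2; then the push at the ball rises, 4 N left on it being a snug nip of 8 to 18 N. Past -0.3 it is overtightened.
- bottle: Amber glass reagent bottle, 60 mm across, 130 mm tall, loose bystander; origin under its centre.
- beaker: Glass beaker, 62 mm across, 75 mm tall, loose bystander; origin under its centre.
- vials: Blue rack 60 x 120 mm with eight sample vials, 61 mm tall in all, loose bystander; origin under its centre.
Things that resemble listed ones, but are neither listed nor needed, are in the scene too. There is more than one size of the meter; the job needs the middle-sized.

How it is judged:
By the outcome, as a careful person would: the job done as asked, in the order asked, and still so for the second after the job is handed in, with the robot touching nothing.
It also fails if it takes over 72 s, if anything falls off the work surface, if the arm or the gripper's body presses on something with over 40 N, if the wrist force passes 120 N, or if a joint passes its speed limit or range.

### The arm

A 7-joint arm with a two-finger parallel gripper is mounted at the origin on the work surface. World frame = base frame: x ahead of the robot, y to its left, z up, the work surface at z = 0. Lengths are in m, angles in rad, forces in N, time in s.
With the tool pointing down it reaches from about 0.4 to 0.85 m from the base axis. Payload 4.4 kg.
Tool frame: the origin (TCP) lies on the mounting face of the last link; the fingertips stand 199 mm ahead of it and the grasp point (between the pads) lies 180 mm ahead of it; x points along the fingers, y is the direction in which the jaws open and shut, and the axes are right-handed (so a half turn about x gives the same grasp; the last joint's range is limited). The gripper opens to 94 mm and grips with 3 to 60 N. Pads are 16 mm wide; open, the fingers measure 119 mm over their backs; the gripper's body (75 mm by 177 mm) begins 78 mm behind the grasp point.
Start: joints at [1.098, 0.628, 0.038, 1.517, -0.027, 0.996, -0.02], TCP at [0.257, -0.597, 0.405] pointing down, gripper open.
Joint ranges: [-3.06, 3.06], [-0.37, 2.12], [-1.25, 1.32], [0.18, 2.47], [-1.1, 4.24], [0.23, 1.98], [-2.94, 2.94]. Speed limits (rad/s): [2.57, 2.57, 3.14, 3.14, 3.14, 3.14, 3.14].

### API

Orientations are given as a unit quaternion [x, y, z, w].
In Python, from workcell import robot, snapshot, spot_in, masks_of gives the robot as it stands. The module is installed in compiled form; this text tells all that it offers.
- The arm moves only by the tool carry_out, never from a script. Its argument "deltas" is a list of rows, each a list of 5 numbers: the opening in per cent of the stroke, from 0 (shut) to 100 (fully open), then the shift along the world's x, y, z in m, then the turn about the world's z in rad. A call has 1 to 12 rows; each row shifts and turns the commanded pose from where the row before left it; what a row does not reach is not made up. A row lasts 1/12 s, in which the tool goes at most 41.7 mm and 7.16 degrees, less where a joint would pass 70% of its speed; a pose out of reach is approached as far as the arm can. A call with a gripper value outside its range is refused whole. The fingers move at their own pace and stop on an object; the grip force is fixed at half the most. Time passes only in rows, so rows that do not move let the fingers close. It gives the time, the measured TCP pose, the force and the opening at its end, in the units of the state.
- robot.get_state(): the state, without advancing time (a new reading comes with each control period).
- snapshot(name): name is "side" or "top"; returns a dict with "pixels" (400x640x3 uint8, red, green, blue), "intrinsics" (3x3 intrinsics, pixels), "distortion" ([k1, k2, p1, p2, k3] as OpenCV has them; the pictures are not rectified), "R" (3x3) and "t" (3): a world point X has camera coordinates R X + t. Camera axes: x right, y down, z forward; pixel columns grow to the right and rows downward; lengths in m; the calibration is good to about 2 mm. A picture is of the moment at which its call begins. There is no depth.
- robot.sign_off(): hands the job in, once; it reports no verdict.
Trained networks look in the newest picture that a camera, given by its name, has taken for a name from the list of things; names that differ only in an ending like _2 or _b are one class to them, and where a whole thing is asked for, a point or a joint stands for the part that bears it (a point fixed in the world has none). Each returns a list of dicts, best first, with "conf" (0 to 1); they miss things now and then, are a little off and sometimes report something else, mostly with a low value. They report only what shows in the picture. A call takes as long as a camera call. They do not tell look-alikes from the thing itself.
- spot_in(label, camera): "bbox" ([left, top, width, height] in pixels, round what is visible of it).
- masks_of(label, camera): "region" (400x640 bool, what is visible of it) and "bbox" ([left, top, width, height] in pixels, round what is visible of it).
The state is a dict: "time_s": time; "qpos": joint angles; "joint_vel": joint speeds; "joint_torque": joint torques, N m; "eef_pos": TCP position; "tool_rot": TCP orientation; "force": force on the tool from outside, world axes, zero at the start; "wrist_torque": the same for the moment, N m; "opening": finger opening in m.
Only numpy, scipy, OpenCV 4.12 (cv2) and the standard library are available. Lean on these libraries where they do the work, as an engineer would, in place of code of your own. Each camera call takes 0.05 s, during which the arm holds its last target.

## Working session

There is one attempt and no reset: what is moved stays moved. The work goes in short steps, Python scripts to look and compute and a tool call to move; the robot and the scene stay as the last step left them, time stands still between calls to the robot, and variables do not carry over. Pictures are saved under pics/ and viewed, and the job is handed in when it is done.

Besides the shell and the picture viewer there is one more tool, called after "Call:" in YAML: its name, and indented under it one key for each argument. carry_out: Moves the arm, as the interface text tells. Its arguments: {"type":"object","properties":{"deltas":{"type":"array"}},"required":["deltas"]}

```bash
mkdir -p pics
cat > h.py <<'E'
import numpy as np, cv2
from workcell import robot, snapshot, spot_in, masks_of
def save(s,name,scale=1): 
    cv2.imwrite('pics/'+name,cv2.cvtColor(s['pixels'],cv2.COLOR_RGB2BGR))
def proj(s,P):
    P=np.atleast_2d(np.array(P,float))
    r,_=cv2.Rodrigues(np.array(s['R'],float))
    return cv2.projectPoints(P,r,np.array(s['t'],float),np.array(s['intrinsics'],float),np.array(s['distortion'],float))[0].reshape(-1,2)
def ray(s,uv):
    n=cv2.undistortPoints(np.array(uv,float).reshape(-1,1,2),np.array(s['intrinsics'],float),np.array(s['distortion'],float)).reshape(-1,2)
    R=np.array(s['R'],float);t=np.array(s['t'],float)
    d=np.c_[n,np.ones(len(n))]@R
    return -R.T@t,d
def atz(s,uv,z):
    c,d=ray(s,uv); k=(z-c[2])/d[:,2]
    return c+d*k[:,None]
E
python3 - <<'E'
from h import *
for c in ['top','side']:
    s=snapshot(c); save(s,c+'0.png'); print(c,-np.array(s['R']).T@s['t'],np.array(s['R'])[2])
    for l in ['meter','stand','cam','cam_knob','hook_seat','stop_pad','bottle','beaker','vials']:
        try: print(l,[(np.round(d['conf'],2),np.round(d['bbox'])) for d in spot_in(l,c)][:4])
        except Exception as e: print(l,e)
print(robot.get_state())
E
```

```text
top [ 0.35240925 -0.04007855  0.96126738] [ 0.22740323  0.00724601 -0.97377372]
meter [(np.float64(0.6), array([222., 192.,  52.,  28.])), (np.float64(0.59), array([166., 255.,  76.,  59.]))]
stand [(np.float64(0.86), array([332., 166.,  95.,  85.]))]
cam [(np.float64(0.75), array([355., 214.,  25.,  38.]))]
cam_knob [(np.float64(0.66), array([357., 214.,  21.,  38.])), (np.float64(0.49), array([224., 108.,  48.,  36.]))]
hook_seat [(np.float64(0.79), array([332., 166.,  94.,  82.]))]
stop_pad [(np.float64(0.39), array([383., 196.,   9.,   9.]))]
bottle [(np.float64(0.74), array([290., 109.,  27.,  36.])), (np.float64(0.74), array([209., 186.,  68.,  34.]))]
beaker [(np.float64(0.69), array([451., 224.,  32.,  27.]))]
vials [(np.float64(0.74), array([333., 167.,  93.,  82.])), (np.float64(0.72), array([222., 109.,  48.,  37.]))]
side [0.45060523 0.91306701 0.73368798] [ 0.05765533 -0.85318678 -0.51840927]
meter [(np.float64(0.92), array([266., 273.,  44.,  50.])), (np.float64(0.66), array([354., 292.,  68.,  84.])), (np.float64(0.56), array([337., 253.,  27.,  31.]))]
stand [(np.floa
[... 515 characters left out ...]
29.,  57.]))]
{'time_s': 1.0, 'qpos': array([ 1.09821099,  0.62838192,  0.03848753,  1.51737917, -0.02700803,
        0.99633123, -0.02000446]), 'joint_vel': array([ 0.00140821, -0.00011711,  0.00182804, -0.00211842, -0.00064714,
        0.00135436, -0.00096256]), 'joint_torque': array([ 1.24673675e-04, -5.49591243e+01,  1.14312351e+00, -1.86944890e+01,
       -5.24237438e-02,  1.56223692e-02,  4.76586152e-06]), 'eef_pos': array([ 0.25720951, -0.59695916,  0.40469659]), 'tool_rot': array([ 0.69255199,  0.14282047, -0.6925136 ,  0.14282497]), 'force': array([-0.65070784, -0.09526812, -0.40582057]), 'wrist_torque': array([ 0.06003633, -0.02288531, -0.02310711]), 'opening': 0.09398095106409941}
```

View pics/top0.png

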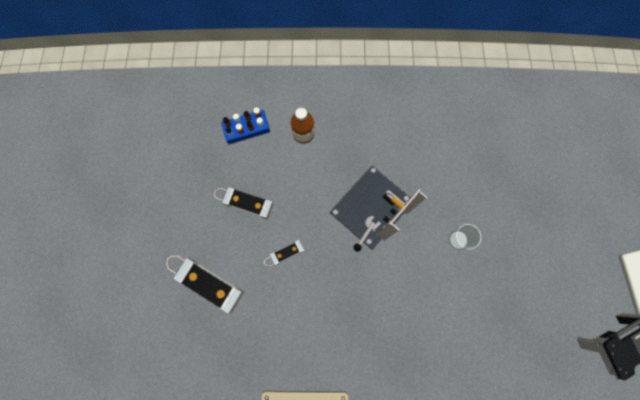

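View pics/side0.png

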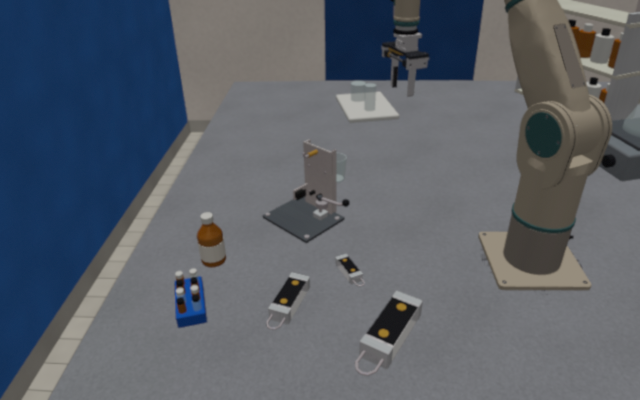

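The middle-sized meter is at top (246,202) with its bail to the left. The stand is at (372,208) and opens towards the upper left, with the knob at (357,247). Next I'll zoom in to fit poses.

Run:
```python
from h import *
for c,b1,b2 in [('top',(205,175,80,60),(320,155,120,105)),('side',(255,265,70,65),(255,130,110,115))]:
    im=cv2.imread(f'pics/{c}0.png')
    o=[]
    for b in (b1,b2):
        x,y,w,h=b; k=min(400/w,400/h)
        o.append(cv2.copyMakeBorder(cv2.resize(im[y:y+h,x:x+w],(int(w*k),int(h*k)),interpolation=cv2.INTER_CUBIC),0,400-int(h*k),0,400-int(w*k),cv2.BORDER_CONSTANT)); print(c,b,k)
    cv2.imwrite(f'pics/{c}0z.png',np.hstack(o))
```

```text
top (205, 175, 80, 60) 5.0
top (320, 155, 120, 105) 3.3333333333333335
side (255, 265, 70, 65) 5.714285714285714
side (255, 130, 110, 115) 3.4782608695652173
```

View pics/top0z.png

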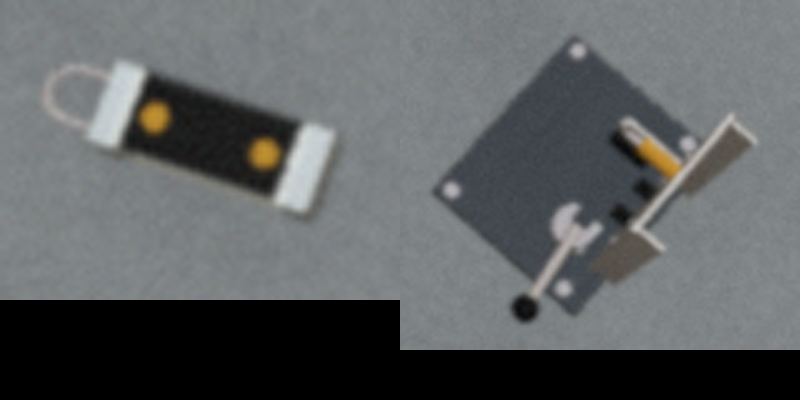

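View pics/side0z.png

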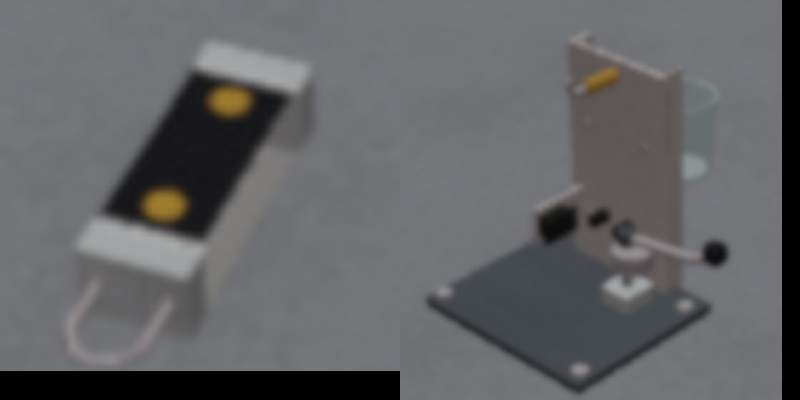

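```bash
cat > fit.py <<'E'
from h import *
from scipy.optimize import least_squares
T=snapshot('top');S=snapshot('side')
def un(p,o,k,off=0): return (np.array(p,float)-[off,0]+.5)/k-.5+np.array(o)
def T2(p): return un(p,(320,155),10/3,400)
def S2(p): return un(p,(255,130),3.47826,400)
def T1(p): return un(p,(205,175),5)
def S1(p): return un(p,(255,265),5.7142857)
def fit(To,So,x0,pose):
    def f(v):
        r=[]
        for cam,O in((T,To),(S,So)):
            r.append((proj(cam,pose(v,[o[0] for o in O]))-[o[1] for o in O]).ravel())
        return np.concatenate(r)
    s=least_squares(f,x0,loss='soft_l1'); return s.x,f(s.x).reshape(-1,2)
def std(v,P):
    P=np.array(P)/1000.; c,s=np.cos(v[2]),np.sin(v[2])
    return P@np.array([[c,-s,0],[s,c,0],[0,0,1]]).T+[v[0],v[1],0]
To=[((-95,-85,10),T2((433,190))),((-95,85,10),T2((573,37))),((50,-85,10),T2((575,316))),((34,50,195),T2((729,115))),((34,-50,195),T2((634,229)))]
So=[((-95,-85,10),S2((578,381))),((-95,85,10),S2((428,298))),((50,-85,10),S2((711,306))),((34,50,195),S2((573,43))),((34,-50,195),S2((667,79)))]
v,r=fit(To,So,[.45,-.1,-2.4],std); print('stand',v,np.degrees(v[2]));print(np.round(r,1))
# meter lying: v=x,y of foot centre axis, yaw of bail direction d ; local (along, lateral, height)
To=[((120,1,32),None)]
def met(v,P): return std(v,P)
# lateral left of d = +22 ; d points to image left => left of d is image down
To=[((120,-22,32),T1((119,61))),((120,22,32),T1((88,141))),((0,-22,32),T1((336,129))),((0,22,32),T1((310,209)))]
So=[((0,-22,32),S1((206,42))),((0,22,32),S1((312,68))),((120,-22,32),S1((78,248))),((120,22,32),S1((203,275)))]
m,r=fit(To,So,[.45,.1,1.3],met); print('meter',m,np.degrees(m[2]));print(np.round(r,1))
for n,cT,cS in [('knob',T2((525,308)),S2((714,253)))]:
    f=lambda p:np.concatenate([(proj(T,p)-cT).ravel(),(proj(S,p)-cS).ravel()])
    q=least_squares(f,[.4,-.1,.08]);K=q.x
    c,s=np.cos(v[2]),np.sin(v[2]);L=np.array([[c,s],[-s,c]])@(K[:2]-v[:2])
    print('knob',K,np.round(q.fun,2),'local',L, 'yaw',np.arctan2(-(L[1]+.036),-(L[0]-.007)))
E
python3 fit.py
python3 - <<'E'
from h import *
from scipy.spatial.transform import Rotation as R
s=robot.get_state();print(R.from_quat(s['tool_rot']).as_matrix())
E
```

```text
stand [ 0.53406893 -0.18591919 -2.30599125] -132.12356598467466
[[-0.5  0.2]
 [ 0.5 -0.8]
 [-0.2  0.5]
 [ 0.9 -0.2]
 [-1.   0.5]
 [ 0.3  1.4]
 [-0.4 -0.6]
 [ 1.  -0.8]
 [-1.1 -1. ]
 [-0.3  0. ]]
meter [0.53855873 0.09208227 1.27715187] 73.17541202039648
[[-0.6  0.3]
 [-0.3  0.4]
 [ 0.3  0. ]
 [-0.1  0.5]
 [-0.1 -0.6]
 [-0.1 -1. ]
 [ 0.1 -0. ]
 [-1.7  0.3]]
knob [ 0.43825628 -0.12206927  0.08293291] [ 0.02 -0.25  0.27  0.04] local [ 0.0169071  -0.11389041] yaw 1.6973097664879013
[[ 4.58516780e-05  3.95716765e-01 -9.18372604e-01]
 [ 2.12919253e-05 -9.18372605e-01 -3.95716765e-01]
 [-9.99999999e-01 -1.40964321e-06 -5.05344967e-05]]
```

Call:
carry_out:
  deltas:
    - [100, 0, 0, 0.03, 0]
    - [100, 0, 0, 0.03, 0]
    - [100, 0.0104, 0.0263, 0, 0.029]
    - [100, 0.0104, 0.0263, 0, 0.029]
    - [100, 0.0104, 0.0263, 0, 0.029]
    - [100, 0.0104, 0.0263, 0, 0.029]
    - [100, 0.0104, 0.0263, 0, 0.029]
    - [100, 0.0104, 0.0263, 0, 0.029]
    - [100, 0.0104, 0.0263, 0, 0.029]
    - [100, 0.0104, 0.0263, 0, 0.029]
    - [100, 0.0104, 0.0263, 0, 0.029]
    - [100, 0.0104, 0.0263, 0, 0.029]

```text
time_s: 2.1
eef_pos: [0.3615, -0.3326, 0.4649]
tool_rot: [0.665, 0.242, -0.664, 0.242]
force: [1.0, -0.2, -0.1]
opening: 0.0943
```

Call:
carry_out:
  deltas:
    - [100, 0.0104, 0.0263, 0, 0.029]
    - [100, 0.0104, 0.0263, 0, 0.029]
    - [100, 0.0104, 0.0263, 0, 0.029]
    - [100, 0.0104, 0.0263, 0, 0.029]
    - [100, 0.0104, 0.0263, 0, 0.029]
    - [100, 0.0104, 0.0263, 0, 0.029]
    - [100, 0.0104, 0.0263, 0, 0.029]
    - [100, 0.0104, 0.0263, 0, 0.029]
    - [100, 0.0104, 0.0263, 0, 0.029]
    - [100, 0.0104, 0.0263, 0, 0.029]
    - [100, 0.0104, 0.0263, 0, 0.029]
    - [100, 0.0104, 0.0263, 0, 0.029]

```text
time_s: 3.1
eef_pos: [0.4863, -0.0171, 0.4649]
tool_rot: [0.613, 0.353, -0.612, 0.353]
force: [0.6, 0.8, -0.5]
opening: 0.094
```

Call:
carry_out:
  deltas:
    - [100, 0.0104, 0.0263, 0, 0.029]
    - [100, 0.0104, 0.0263, 0, 0.029]
    - [100, 0.0104, 0.0263, 0, 0.029]
    - [100, 0.0104, 0.0263, 0, 0.029]
    - [100, 0.0104, 0.0263, -0.02, 0.029]
    - [100, 0.0104, 0.0263, -0.03, 0.029]
    - [100, 0.0104, 0.0263, -0.03, 0.029]
    - [100, 0.0104, 0.0263, -0.03, 0.029]
    - [100, 0, 0, -0.03, 0]
    - [100, 0, 0, -0.03, 0]
    - [100, 0, 0, 0, 0]
    - [100, 0, 0, 0, 0]

```text
time_s: 4.1
eef_pos: [0.5688, 0.1917, 0.2937]
tool_rot: [-0.567, -0.422, 0.569, -0.421]
force: [0.2, -0.2, -0.4]
opening: 0.0938
```

```bash
cat > st.py <<'E'
from h import *
from scipy.spatial.transform import Rotation as R
def st():
    s=robot.get_state();M=R.from_quat(s['tool_rot']).as_matrix()
    print('t',round(s['time_s'],2),'p',np.round(s['eef_pos'],4),'jaw deg',round(np.degrees(np.arctan2(M[1,1],M[0,1])),2),'down',np.round(M[:,0],3),'F',np.round(s['force'],2),'T',np.round(s['wrist_torque'],2),'op',round(s['opening'],4)); return s
if __name__=='__main__':
    import sys
    st()
    n=sys.argv[1]
    for c in ('top','side'):
        s=snapshot(c)
        b=[int(a) for a in sys.argv[2 if c=='top' else 3].split(',')]
        x,y,w,h=b;k=400/max(w,h)
        im=cv2.cvtColor(s['pixels'],cv2.COLOR_RGB2BGR)[y:y+h,x:x+w]
        o=cv2.resize(im,None,fx=k,fy=k,interpolation=cv2.INTER_CUBIC)
        o=cv2.copyMakeBorder(o,0,400-o.shape[0],0,400-o.shape[1],cv2.BORDER_CONSTANT)
        globals()[c]=o
    cv2.imwrite(f'pics/{n}.png',np.hstack([top,side]))
E
python3 st.py a1 190,150,120,100 230,200,120,140
```

```text
t 4.1 p [0.5688 0.1917 0.2937] jaw deg -16.85 down [-0.003 -0.001 -1.   ] F [ 0.18 -0.2  -0.43] T [ 0.02 -0.05 -0.03] op 0.0938
```

View pics/a1.png

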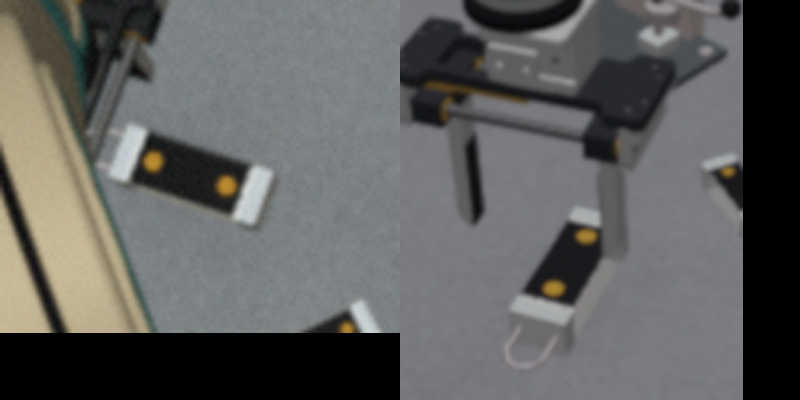

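The side crop (right half) shows the fingers straddling the meter's bail end, with the jaws across its width. I'll descend and close.

Call:
carry_out:
  deltas:
    - [100, 0, -0.001, -0.025, 0]
    - [100, 0, 0, -0.025, 0]
    - [100, 0, 0, -0.02, 0]
    - [100, 0, 0, -0.014, 0]
    - [100, 0, 0, -0.006, 0]
    - [0, 0, 0, 0, 0]
    - [0, 0, 0, 0, 0]
    - [0, 0, 0, 0, 0]
    - [0, 0, 0, 0, 0]
    - [0, 0, 0, 0, 0]
    - [0, 0, 0, 0, 0]
    - [0, 0, 0, 0, 0]

```text
time_s: 5.2
eef_pos: [0.5693, 0.1911, 0.205]
tool_rot: [0.568, 0.421, -0.568, 0.421]
force: [0.5, 0.4, -0.2]
opening: 0.0509
```

```bash
python3 st.py a2 190,150,120,100 230,200,120,140
```

```text
t 5.2 p [0.5693 0.1911 0.205 ] jaw deg -16.85 down [ 0.  0. -1.] F [ 0.49  0.42 -0.23] T [-0.04 -0.07 -0.04] op 0.0509
```

View pics/a2.png

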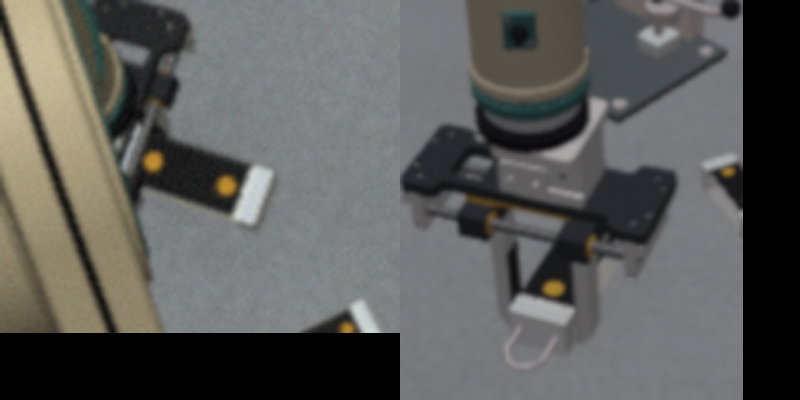

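Call:
carry_out:
  deltas:
    - [0, 0, 0, 0, 0]
    - [0, 0, 0, 0, 0]
    - [0, 0, 0, 0, 0]
    - [0, 0, 0, 0, 0]

```text
time_s: 5.63
eef_pos: [0.5694, 0.1911, 0.2049]
tool_rot: [0.568, 0.421, -0.568, 0.421]
force: [0.4, -0.2, 2.7]
opening: 0.0437
```

Run:
```python
import numpy as np
th=np.radians(13.6+np.arange(19)*5);r=.1067
a=np.diff(r*np.cos(th));h=np.diff(r*np.sin(th))
for x,z in zip(a,h): print(np.round([x*.2895,x*.9572,z],4))
```

```text
[-0.0007 -0.0025  0.0089]
[-0.001  -0.0032  0.0087]
[-0.0012 -0.0039  0.0084]
[-0.0014 -0.0046  0.008 ]
[-0.0016 -0.0052  0.0075]
[-0.0018 -0.0059  0.007 ]
[-0.0019 -0.0064  0.0065]
[-0.0021 -0.0069  0.0058]
[-0.0022 -0.0074  0.0052]
[-0.0024 -0.0078  0.0045]
[-0.0025 -0.0081  0.0038]
[-0.0025 -0.0084  0.003 ]
[-0.0026 -0.0086  0.0022]
[-0.0027 -0.0088  0.0014]
[-0.0027 -0.0089  0.0006]
[-0.0027 -0.0089 -0.0002]
[-0.0027 -0.0089 -0.001 ]
[-0.0026 -0.0087 -0.0018]
```

Call:
carry_out:
  deltas:
    - [0, -0.0007, -0.0025, 0.0089, 0]
    - [0, -0.001, -0.0032, 0.0087, 0]
    - [0, -0.0012, -0.0039, 0.0084, 0]
    - [0, -0.0014, -0.0046, 0.008, 0]
    - [0, -0.0016, -0.0052, 0.0075, 0]
    - [0, -0.0018, -0.0059, 0.007, 0]

```text
time_s: 6.13
eef_pos: [0.5614, 0.1651, 0.2542]
tool_rot: [0.568, 0.421, -0.568, 0.421]
force: [-0.6, -0.4, -2.4]
opening: 0.0442
```

```bash
python3 st.py a3 190,150,120,100 230,180,140,140
```

```text
t 6.13 p [0.5614 0.1651 0.2542] jaw deg -16.85 down [ 0.001  0.    -1.   ] F [-0.55 -0.38 -2.43] T [ 0.06 -0.14  0.03] op 0.0442
```

View pics/a3.png

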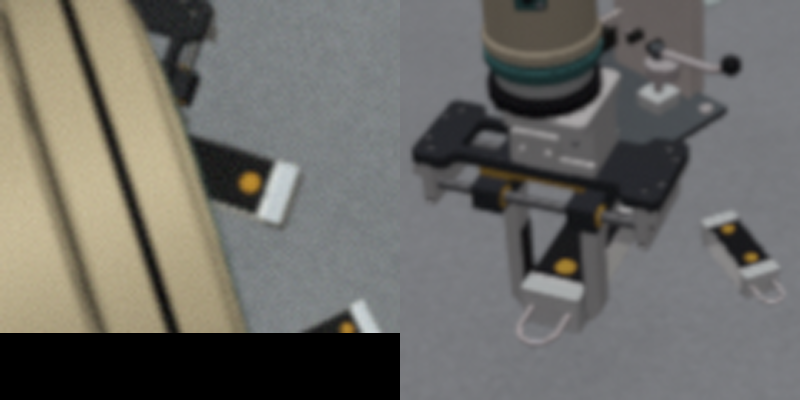

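The wrist carries the full weight (about 2.5 N) and the meter stayed level, so the pads held it and it didn't pivot. I'll go back down to just above the bench and loosen the grip in small steps so it can pivot.

Call:
carry_out:
  deltas:
    - [0, 0.002, 0.0065, -0.012, 0]
    - [0, 0.002, 0.0065, -0.012, 0]
    - [0, 0.002, 0.0065, -0.012, 0]
    - [0, 0.0017, 0.0058, -0.01, 0]
    - [0, 0, 0, 0, 0]
    - [46, 0, 0, 0, 0]
    - [46, 0, 0, 0, 0]
    - [46, 0, 0, 0, 0]

```text
time_s: 6.9
eef_pos: [0.569, 0.1912, 0.2067]
tool_rot: [-0.568, -0.422, 0.568, -0.421]
force: [-0.2, -0.3, -2.7]
opening: 0.0436
```

```bash
python3 st.py a4 190,150,120,100 230,180,140,140
```

```text
t 6.9 p [0.569  0.1912 0.2067] jaw deg -16.83 down [-0.001 -0.    -1.   ] F [-0.2  -0.26 -2.73] T [ 0.09 -0.1   0.02] op 0.0436
```

Call:
carry_out:
  deltas:
    - [46.4, 0, 0, 0, 0]
    - [46.4, 0, 0, 0, 0]

```text
time_s: 7.17
eef_pos: [0.5693, 0.1909, 0.2074]
tool_rot: [0.568, 0.421, -0.568, 0.421]
force: [1.0, 0.2, -3.1]
opening: 0.0435
```

Call:
carry_out:
  deltas:
    - [46.7, 0, 0, 0, 0]
    - [46.7, 0, 0, 0, 0]

```text
time_s: 7.33
eef_pos: [0.5693, 0.191, 0.2074]
tool_rot: [0.568, 0.421, -0.568, 0.421]
force: [0.5, -0.0, -1.7]
opening: 0.044
```

Call:
carry_out:
  deltas:
    - [47, 0, 0, 0, 0]
    - [47, 0, 0, 0, 0]

```text
time_s: 7.5
eef_pos: [0.5693, 0.1911, 0.2075]
tool_rot: [0.568, 0.421, -0.568, 0.421]
force: [-1.1, -1.3, -0.2]
opening: 0.0444
```

Call:
carry_out:
  deltas:
    - [46.6, 0, 0, -0.002, 0]
    - [46.6, 0, 0, 0, 0]
    - [46.6, 0, 0, 0, 0]
    - [46.6, -0.0007, -0.0025, 0.0089, 0]
    - [46.6, -0.001, -0.0032, 0.0087, 0]
    - [46.6, -0.0012, -0.0039, 0.0084, 0]

```text
time_s: 8.0
eef_pos: [0.5662, 0.1812, 0.2318]
tool_rot: [-0.568, -0.421, 0.568, -0.421]
force: [-0.3, 0.7, -2.5]
opening: 0.0441
```

```bash
python3 st.py a5 190,150,120,100 230,180,140,140
```

```text
t 8.0 p [0.5662 0.1812 0.2318] jaw deg -16.84 down [-0.  0. -1.] F [-0.27  0.74 -2.47] T [ 0.09 -0.03 -0.05] op 0.0441
```

View pics/a5.png

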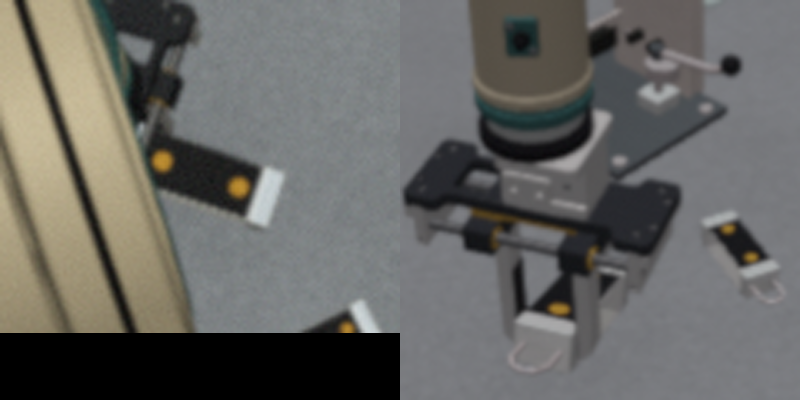

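The foot's end face is now hidden in the top view and the bail end is tipping up in the side view, so the light grip lets it pivot. I'll continue the arc.

Call:
carry_out:
  deltas:
    - [46.6, -0.0014, -0.0046, 0.008, 0]
    - [46.6, -0.0016, -0.0052, 0.0075, 0]
    - [46.6, -0.0018, -0.0059, 0.007, 0]
    - [46.6, -0.0019, -0.0064, 0.0065, 0]
    - [46.6, -0.0021, -0.0069, 0.0058, 0]
    - [46.6, 0, 0, 0, 0]

```text
time_s: 8.6
eef_pos: [0.5575, 0.1502, 0.2672]
tool_rot: [-0.568, -0.42, 0.568, -0.421]
force: [-0.7, -0.5, -2.5]
opening: 0.0442
```

```bash
python3 st.py a6 190,150,120,100 230,180,140,140
```

```text
t 8.6 p [0.5575 0.1502 0.2672] jaw deg -16.98 down [ 0.001 -0.001 -1.   ] F [-0.73 -0.52 -2.52] T [ 0.01 -0.11  0.07] op 0.0442
```

View pics/a6.png

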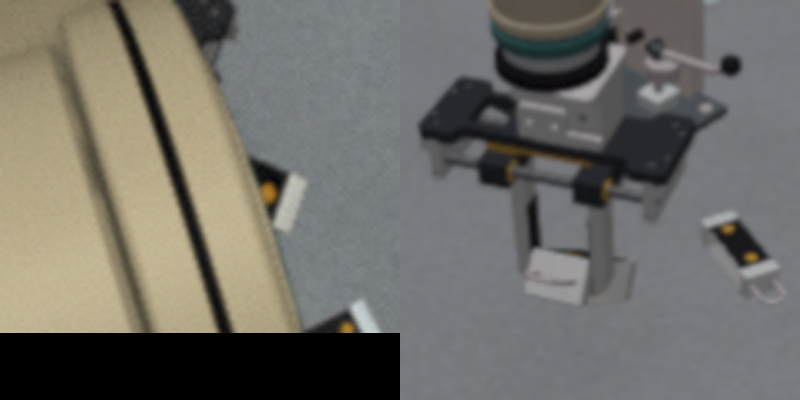

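It is now at about 35°, with the bail nearly edge-on to the side camera. Continuing.

Call:
carry_out:
  deltas:
    - [46.6, -0.0022, -0.0074, 0.0052, 0]
    - [46.6, -0.0024, -0.0078, 0.0045, 0]
    - [46.6, -0.0025, -0.0081, 0.0038, 0]
    - [46.6, -0.0025, -0.0084, 0.003, 0]
    - [46.6, -0.0026, -0.0086, 0.0022, 0]
    - [46.6, -0.0027, -0.0088, 0.0014, 0]
    - [46.6, 0, 0, 0, 0]

```text
time_s: 9.28
eef_pos: [0.5421, 0.1005, 0.2862]
tool_rot: [-0.568, -0.42, 0.569, -0.421]
force: [-0.8, -0.4, -2.6]
opening: 0.0437
```

```bash
python3 st.py a7 190,150,120,100 230,180,140,140
```

```text
t 9.28 p [0.5421 0.1005 0.2862] jaw deg -17.02 down [-0.001 -0.002 -1.   ] F [-0.78 -0.41 -2.6 ] T [-0.04 -0.02  0.03] op 0.0437
```

View pics/a7.png

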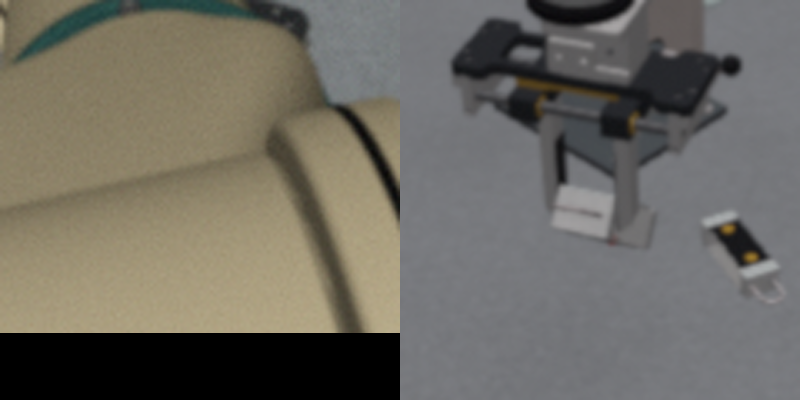

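Call:
carry_out:
  deltas:
    - [46.75, 0, 0, 0, 0]
    - [46.75, 0, 0, 0, 0]
    - [46.75, 0, 0, 0, 0]

```text
time_s: 9.63
eef_pos: [0.5427, 0.1041, 0.2862]
tool_rot: [0.568, 0.422, -0.567, 0.422]
force: [-0.5, 1.2, -1.6]
opening: 0.0438
```

```bash
python3 st.py a8 190,150,120,100 230,180,140,140
```

```text
t 9.63 p [0.5427 0.1041 0.2862] jaw deg -16.79 down [ 0.     0.001 -1.   ] F [-0.55  1.22 -1.64] T [ 0.09 -0.02  0.  ] op 0.0438
```

View pics/a8.png

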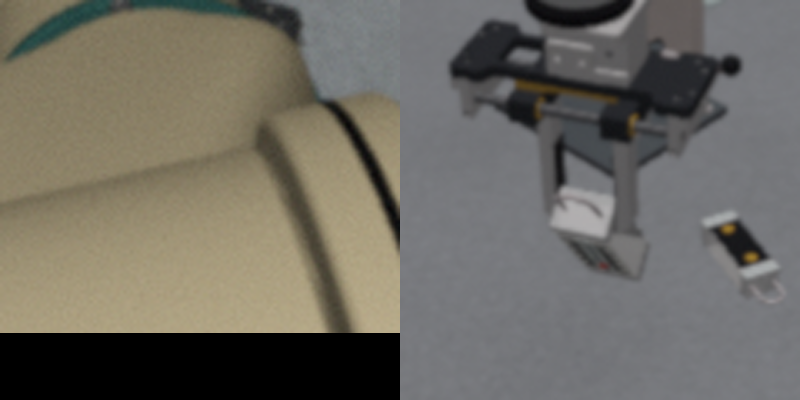

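It has rotated further, and the scale face is now visible below the top cap. I'll hold here and let it finish.

Call:
carry_out:
  deltas:
    - [46.75, 0, 0, 0, 0]
    - [46.75, 0, 0, 0, 0]
    - [46.75, 0, 0, 0, 0]
    - [46.75, 0, 0, 0, 0]

```text
time_s: 10.07
eef_pos: [0.5427, 0.1037, 0.2862]
tool_rot: [0.568, 0.421, -0.568, 0.421]
force: [0.1, 1.3, 1.1]
opening: 0.044
```

```bash
python3 st.py a9 190,150,120,100 230,180,140,140
```

```text
t 10.07 p [0.5427 0.1037 0.2862] jaw deg -16.83 down [ 0.     0.001 -1.   ] F [0.14 1.33 1.15] T [ 0.33  0.07 -0.02] op 0.044
```

View pics/a9.png

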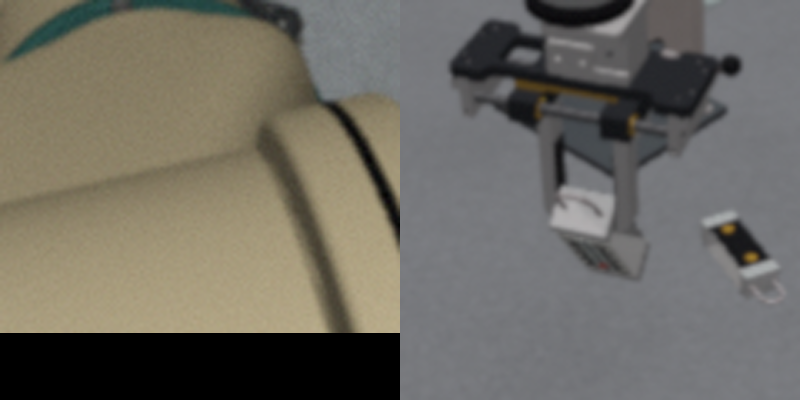

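Call:
carry_out:
  deltas:
    - [46.7, 0, 0, 0.004, 0]
    - [46.7, 0, 0, 0.004, 0]
    - [46.7, 0, 0, 0.004, 0]
    - [46.7, 0, 0, 0.003, 0]
    - [46.7, 0, 0, 0, 0]
    - [46.7, 0, 0, 0, 0]

```text
time_s: 10.67
eef_pos: [0.5427, 0.1032, 0.3013]
tool_rot: [0.568, 0.421, -0.568, 0.421]
force: [-0.1, 0.5, -2.6]
opening: 0.0437
```

```bash
python3 st.py a10 190,150,120,100 230,180,140,140
```

```text
t 10.67 p [0.5427 0.1032 0.3013] jaw deg -16.86 down [ 0. -0. -1.] F [-0.06  0.53 -2.63] T [-0.01 -0.01 -0.01] op 0.0437
```

View pics/a10.png

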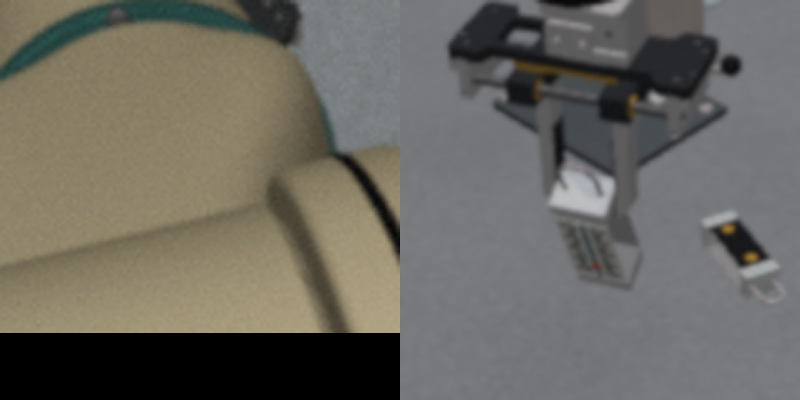

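Run:
```python
from h import *
s=snapshot('side');save(s,'full11.png')
im=cv2.imread('pics/full11.png')[225:295,270:330]
cv2.imwrite('pics/z11.png',cv2.resize(im,None,fx=8,fy=8,interpolation=cv2.INTER_CUBIC))
```

```text
(no output)
```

View pics/z11.png

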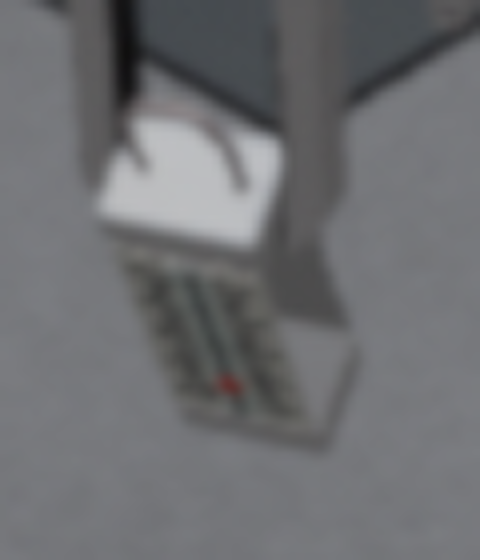

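```bash
cat > tilt.py <<'E'
from h import *
from scipy.optimize import least_squares
from scipy.spatial.transform import Rotation as R
def tiltfit(s,pts,st,v0=(.3,.009,.104,0)):
    M=R.from_quat(st['tool_rot']).as_matrix();g=st['eef_pos']+.18*M[:,0]
    j=M[:,1];e=j if j[0]>0 else -j  # right of d  (d ~ +y)
    up=np.array([0,0,1.]);d=np.cross(up,e)
    def world(v,P):
        z=np.cos(v[0])*up+np.sin(v[0])*d; x=-(np.cos(v[0])*d-np.sin(v[0])*up)
        P=np.array(P)/1000.
        return g+(P[:,:1]-v[1])*x+(P[:,1:2]+v[3])*e+(P[:,2:]-v[2])*z
    K=[p[0] for p in pts];U=np.array([p[1] for p in pts])
    q=least_squares(lambda v:np.r_[(proj(s,world(v,K))-U).ravel(),300*v[3]],v0)
    print('tilt deg',np.degrees(q.x[0]),'grasp xm,zm',q.x[1:3],'lat',q.x[3]);print(np.round(q.fun[:-1].reshape(-1,2),1)); return q.x
if __name__=='__main__':
    s=snapshot('side')
    u=lambda p:(np.array(p)+.5)/8-.5+[270,225]
    tiltfit(s,[((-16,22,120),u((97,215))),((-16,-22,120),u((258,249))),((16,-22,120),u((285,148))),((-16,22,0),u((185,420))),((-16,-22,0),u((330,450))),((16,-22,0),u((358,350)))],robot.get_state())
E
python3 tilt.py
```

```text
tilt deg 24.49996963571767 grasp xm,zm [0.00939354 0.11650599] lat 0.0011898323675295223
[[-0.4  0.3]
 [-0.7  0.2]
 [ 0.7 -0.6]
 [-0.1 -0.1]
 [ 0.   0.2]
 [ 0.7  0.1]]
```

Call:
carry_out:
  deltas:
    - [46.65, 0, 0, -0.003, 0]
    - [46.65, 0, 0, -0.003, 0]
    - [46.65, -0.00145, -0.0048, 0.001, 0]
    - [46.65, -0.00145, -0.0048, 0.0007, 0]
    - [46.65, -0.00145, -0.0048, 0.0005, 0]
    - [46.65, -0.00145, -0.0048, 0.0003, 0]
    - [46.65, -0.00145, -0.0048, 0.0001, 0]
    - [46.65, 0, 0, 0, 0]

```text
time_s: 11.53
eef_pos: [0.535, 0.0777, 0.2977]
tool_rot: [-0.568, -0.421, 0.569, -0.421]
force: [-0.5, -0.8, -3.2]
opening: 0.0439
```

```bash
python3 st.py a12 190,150,120,100 250,210,100,100
```

```text
t 11.53 p [0.535  0.0777 0.2977] jaw deg -16.95 down [-0.001 -0.001 -1.   ] F [-0.47 -0.75 -3.18] T [-0.08 -0.04  0.05] op 0.0439
```

View pics/a12.png

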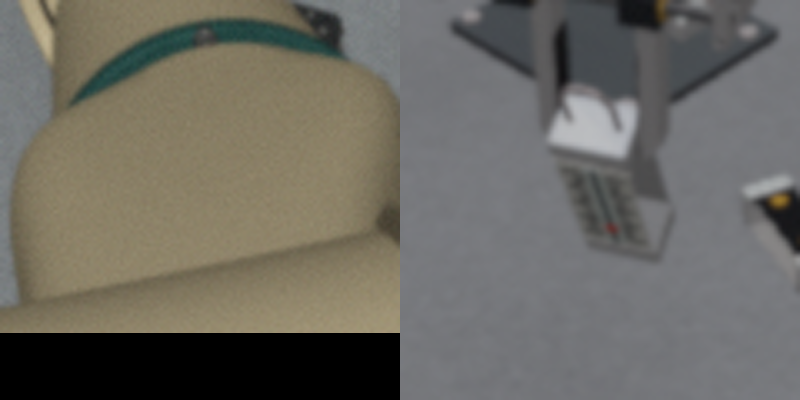

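Call:
carry_out:
  deltas:
    - [46.65, 0, 0, -0.002, 0]
    - [46.65, 0, 0, -0.002, 0]
    - [46.65, 0, 0, -0.001, 0]
    - [46.65, 0, 0, 0, 0]

```text
time_s: 11.97
eef_pos: [0.5358, 0.0805, 0.2934]
tool_rot: [0.568, 0.422, -0.567, 0.422]
force: [-0.9, 1.0, 4.0]
opening: 0.0441
```

Call:
carry_out:
  deltas:
    - [46.65, -0.00145, -0.0048, 0.0005, 0]
    - [46.65, -0.00145, -0.0048, 0.0003, 0]
    - [46.65, -0.00145, -0.0048, 0, 0]
    - [46.65, -0.00145, -0.0048, -0.0003, 0]
    - [46.65, -0.00145, -0.0048, -0.0005, 0]
    - [46.65, -0.00145, -0.0048, -0.0007, 0]
    - [46.65, 0, 0, 0, 0]

```text
time_s: 12.55
eef_pos: [0.5264, 0.0488, 0.2919]
tool_rot: [-0.568, -0.421, 0.569, -0.421]
force: [-0.4, -2.6, 4.2]
opening: 0.0438
```

```bash
python3 st.py a13 190,150,120,100 250,210,100,100
```

```text
t 12.55 p [0.5264 0.0488 0.2919] jaw deg -16.95 down [-0.001 -0.002 -1.   ] F [-0.38 -2.57  4.24] T [-0.4   0.11  0.05] op 0.0438
```

View pics/a13.png

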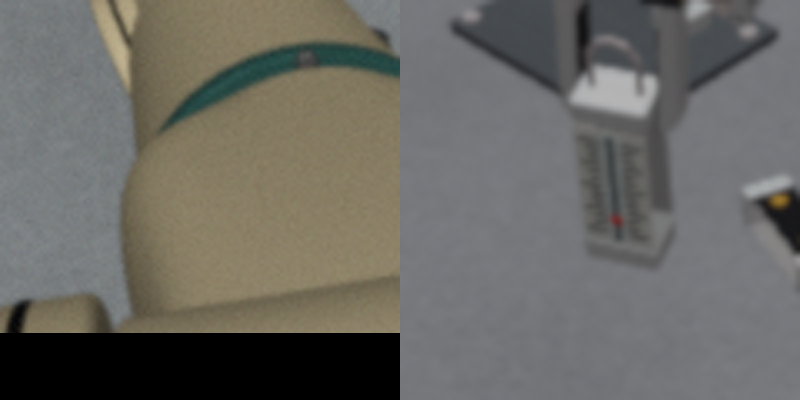

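It's nearly upright with the scale facing the camera. I'll loosen slightly so it settles flat on its foot, then look.

Call:
carry_out:
  deltas:
    - [48, 0, 0, 0, 0]
    - [50, 0, 0, 0, 0]
    - [50, 0, 0, 0, 0]
    - [50, 0, 0, 0, 0]
    - [50, 0, 0, 0, 0]

```text
time_s: 13.07
eef_pos: [0.5266, 0.0508, 0.2918]
tool_rot: [-0.568, -0.422, 0.568, -0.421]
force: [0.1, 0.4, -0.0]
opening: 0.0468
```

```bash
python3 st.py a14 190,150,120,100 280,215,60,60
```

```text
t 13.07 p [0.5266 0.0508 0.2918] jaw deg -16.82 down [-0.  0. -1.] F [ 0.05  0.39 -0.04] T [-0.03 -0.04  0.  ] op 0.0468
```

View pics/a14.png

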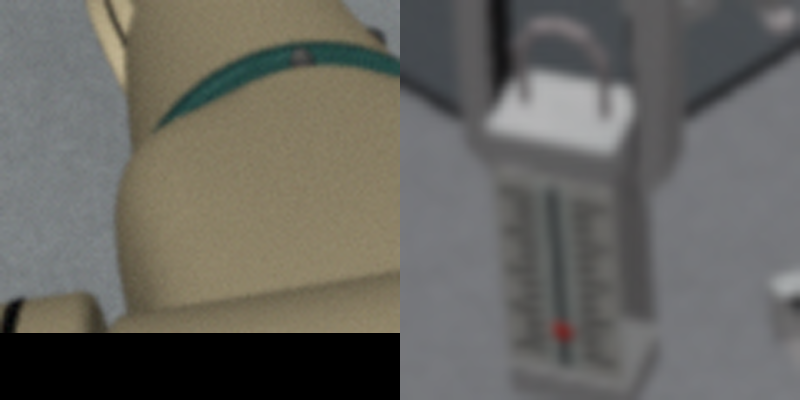

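Run:
```python
from tilt import *
s=snapshot('side')
u=lambda p:(np.array(p)-[400,0]+.5)/6.6667-.5+[280,215]
st=robot.get_state()
v=tiltfit(s,[((-16,22,120),u((487,130))),((-16,-22,120),u((622,153))),((16,-22,120),u((637,95))),((16,22,120),u((528,72))),((-16,22,0),u((513,393)))],st,(0.05,.009,.11,0))
im=cv2.cvtColor(s['pixels'],cv2.COLOR_RGB2BGR)
cv2.imwrite('pics/z15.png',cv2.resize(im[210:280,270:340],None,fx=8,fy=8,interpolation=cv2.INTER_CUBIC))
```

```text
tilt deg 4.478904791211406 grasp xm,zm [-0.00049867  0.11600393] lat 0.0008540309987853064
[[ 0.2 -0. ]
 [-1.   0.3]
 [ 1.6 -0.2]
 [-0.7 -0.2]
 [ 0.1  0.2]]
```

View pics/z15.png

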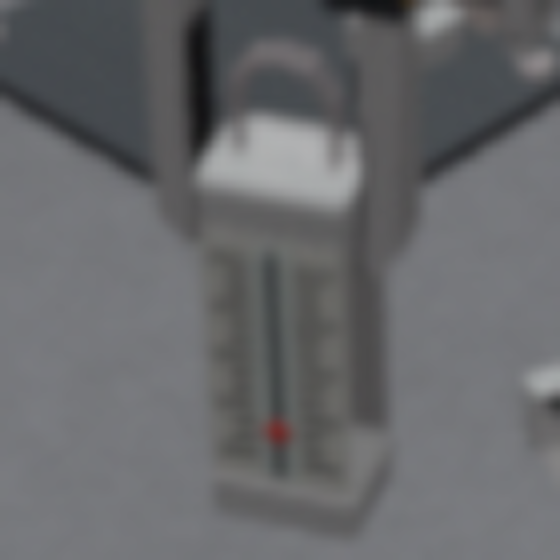

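Run:
```python
from tilt import *
s=snapshot('side');st=robot.get_state()
u=lambda p:(np.array(p)+.5)/8-.5+[270,210]
P=[((-16,22,120),(197,184)),((-16,-22,120),(352,212)),((16,-22,120),(362,138)),((16,22,120),(236,117)),((-16,22,0),(215,503)),((-16,-22,0),(356,536)),((16,-22,0),(392,462))]
K=np.array([p[0] for p in P])/1000.;U=np.array([u(p[1]) for p in P])
def W(v):
    c,n=np.cos(v[2]),np.sin(v[2]);return K@np.array([[c,-n,0],[n,c,0],[0,0,1]]).T+[v[0],v[1],0]
q=least_squares(lambda v:(proj(s,W(v))-U).ravel(),[.527,.05,np.radians(73.2-180)],loss='soft_l1')
print(q.x,np.degrees(q.x[2])+180);print(np.round((proj(s,W(q.x))-U),1))
d=np.array([np.cos(q.x[2]),np.sin(q.x[2])]);dp=st['eef_pos'][:2]-q.x[:2]
print('grasp xm',dp@d,'ym',dp@[-d[1],d[0]])
```

```text
[ 0.52545115  0.04700105 -1.80367907] 76.6568019408414
[[-0.3 -0.9]
 [-0.2 -1.4]
 [ 2.6 -0.5]
 [-0.7 -0.7]
 [-0.2  1.7]
 [ 0.5  0.8]
 [-0.2  1.3]]
grasp xm -0.0037900373530031796 ym 0.00032946039048472133
```

Call:
carry_out:
  deltas:
    - [50, 0, 0, -0.003, 0]
    - [50, 0, 0, -0.002, 0]
    - [0, 0, 0, 0, 0]
    - [0, 0, 0, 0, 0]
    - [0, 0, 0, 0, 0]
    - [0, 0, 0, 0, 0]
    - [0, 0, 0, 0.01, 0]
    - [0, 0, 0, 0.025, 0]
    - [0, 0, 0, 0.025, 0]
    - [0, 0, 0, 0.01, 0]
    - [0, 0, 0, 0, 0]
    - [0, 0, 0, 0, 0]

```text
time_s: 14.27
eef_pos: [0.5265, 0.0504, 0.3572]
tool_rot: [0.568, 0.421, -0.568, 0.422]
force: [0.1, -0.2, -2.7]
opening: 0.0438
```

```bash
python3 st.py a16 190,150,120,100 260,180,80,80
```

```text
t 14.27 p [0.5265 0.0504 0.3572] jaw deg -16.86 down [ 0.001 -0.    -1.   ] F [ 0.11 -0.15 -2.67] T [-0.03 -0.04 -0.02] op 0.0438
```

View pics/a16.png

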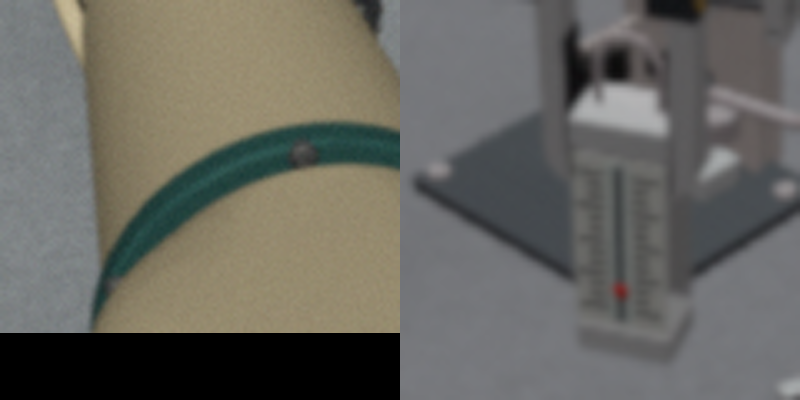

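Call:
carry_out:
  deltas:
    - [0, 0.0045, -0.0173, 0, -0.0401]
    - [0, 0.0045, -0.0173, 0, -0.0401]
    - [0, 0.0045, -0.0173, 0, -0.0401]
    - [0, 0.0045, -0.0173, 0, -0.0401]
    - [0, 0.0045, -0.0173, 0, -0.0401]
    - [0, 0.0045, -0.0173, 0, -0.0401]
    - [0, 0.0045, -0.0173, 0, -0.0401]
    - [0, 0.0045, -0.0173, 0, -0.0401]
    - [0, 0.0045, -0.0173, 0, -0.0401]
    - [0, 0.0045, -0.0173, 0, -0.0401]
    - [0, 0.0045, -0.0173, 0, -0.0401]
    - [0, 0, 0, 0, 0]

```text
time_s: 15.37
eef_pos: [0.5768, -0.1452, 0.3569]
tool_rot: [-0.647, -0.283, 0.648, -0.285]
force: [0.7, -0.7, -3.3]
opening: 0.0438
```

Call:
carry_out:
  deltas:
    - [0, 0, 0, -0.01, 0]
    - [0, 0, 0, -0.01, 0]
    - [0, 0, 0, 0, 0]
    - [0, 0, 0, 0, 0]

```text
time_s: 15.7
eef_pos: [0.5757, -0.1386, 0.3357]
tool_rot: [-0.645, -0.288, 0.647, -0.287]
force: [0.1, -0.2, -2.1]
opening: 0.0439
```

```bash
python3 st.py a17 320,120,120,120 260,130,100,100
```

```text
t 15.7 p [ 0.5757 -0.1386  0.3357] jaw deg -42.02 down [-0.003  0.001 -1.   ] F [ 0.1  -0.19 -2.14] T [-0.   -0.04 -0.  ] op 0.0439
```

View pics/a17.png

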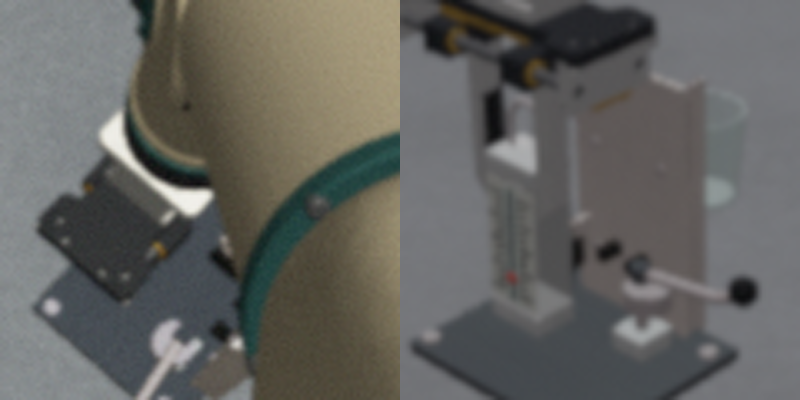

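Run:
```python
from h import *
s=snapshot('side')
im=cv2.cvtColor(s['pixels'],cv2.COLOR_RGB2BGR)
cv2.imwrite('pics/z18.png',cv2.resize(im[150:220,260:330],None,fx=8,fy=8,interpolation=cv2.INTER_CUBIC))
```

```text
(no output)
```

View pics/z18.png

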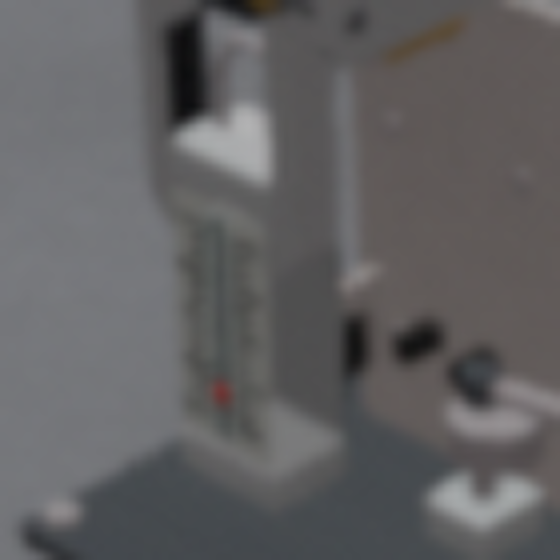

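Run:
```python
from tilt import *
s=snapshot('side');st=robot.get_state()
u=lambda p:(np.array(p)+.5)/8-.5+[260,150]
P=[((-16,22,120),(170,147)),((-16,22,0),(185,460)),((-16,-22,0),(265,507)),((16,-22,0),(344,460)),((-16,-22,120),(270,190))]
K=np.array([p[0] for p in P])/1000.;U=np.array([u(p[1]) for p in P])
yaw=np.radians(47.98-180);c,n=np.cos(yaw),np.sin(yaw);M=np.array([[c,-n,0],[n,c,0],[0,0,1]])
g=st['eef_pos'].copy();g[2]=0
def W(v): return (K+[-v[0],v[1],v[2]])@M.T+g
q=least_squares(lambda v:(proj(s,W(v))-U).ravel(),[0,0,.05],loss='soft_l1')
print('gxm,lat,F',q.x);print(np.round((proj(s,W(q.x))-U),1), 'expected F',st['eef_pos'][2]-.287)
S=np.array([.5341,-.1859]);r=M[:2,:2].T@(g[:2]-S);print('grasp in stand',r)
```

```text
gxm,lat,F [-0.04204825  0.04271609  0.01767586]
[[-0.3 -0. ]
 [ 0.4 -0.4]
 [ 1.3 -0.3]
 [ 0.   0.8]
 [-1.4  0.1]] expected F 0.05027109618097886
grasp in stand [-0.06292888  0.00015806]
```

Run:
```python
from tilt import *
s=snapshot('side');st=robot.get_state()
u=lambda p:(np.array(p)+.5)/8-.5+[260,150]
P=[((-16,22,120),(170,147)),((-16,22,0),(185,460)),((-16,-22,0),(265,507)),((16,-22,0),(344,460)),((-16,-22,120),(270,190))]
K=np.array([p[0] for p in P])/1000.;U=np.array([u(p[1]) for p in P])
yaw=np.radians(47.98-180);c,n=np.cos(yaw),np.sin(yaw);M=np.array([[c,-n,0],[n,c,0],[0,0,1]])
g=st['eef_pos'].copy();g[2]=st['eef_pos'][2]-.287
for F in (0,.002):
  W=lambda v:(K+[-v[0],0,F+0*v[0]])@M.T+g
  q=least_squares(lambda v:(proj(s,W(v))-U).ravel(),[0])
  print('gxm',q.x);print(np.round((proj(s,W(q.x))-U),1))
for x in (-.006,0,.009):
  print(x,np.round((proj(s,W([x]))-U).mean(0),2))
```

```text
gxm [-0.00542109]
[[-0.6 -1.1]
 [ 0.2  0.5]
 [ 1.7  1. ]
 [ 0.9  1.9]
 [-1.  -0.7]]
gxm [-0.00457482]
[[-0.9 -1.7]
 [-0.1  0. ]
 [ 1.5  0.5]
 [ 0.6  1.4]
 [-1.3 -1.3]]
-0.006 [ 0.36 -0.42]
0 [-1.39  0.48]
0.009 [-4.03  1.84]
```

Call:
carry_out:
  deltas:
    - [0, 0, 0, 0.002, 0]
    - [0, -0.004, -0.0044, 0, 0]
    - [0, -0.004, -0.0044, 0, 0]
    - [0, -0.004, -0.0044, 0, 0]
    - [0, -0.004, -0.0044, 0, 0]
    - [0, -0.004, -0.0044, 0, 0]
    - [0, 0, 0, 0, 0]

```text
time_s: 16.53
eef_pos: [0.5549, -0.1635, 0.3389]
tool_rot: [-0.646, -0.286, 0.647, -0.286]
force: [-1.1, 0.0, -3.0]
opening: 0.0436
```

```bash
python3 st.py a19 320,120,120,120 270,130,70,70
```

```text
t 16.53 p [ 0.5549 -0.1635  0.3389] jaw deg -42.25 down [-0.001 -0.001 -1.   ] F [-1.1   0.01 -2.97] T [ 0.   -0.03  0.  ] op 0.0436
```

View pics/a19.png

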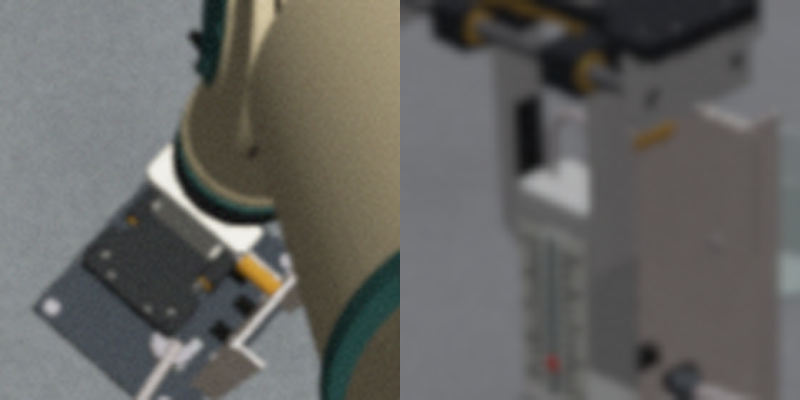

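Call:
carry_out:
  deltas:
    - [0, -0.004, -0.0044, 0, 0]
    - [0, -0.004, -0.0044, 0, 0]
    - [0, -0.004, -0.0044, 0, 0]
    - [0, -0.0035, -0.004, 0, 0]
    - [0, 0, 0, 0, 0]
    - [0, 0, 0, 0, 0]

```text
time_s: 17.13
eef_pos: [0.5404, -0.1795, 0.339]
tool_rot: [-0.646, -0.287, 0.646, -0.287]
force: [0.2, 0.9, -2.9]
opening: 0.0437
```

```bash
python3 st.py a20 320,120,120,120 280,130,50,50
```

```text
t 17.13 p [ 0.5404 -0.1795  0.339 ] jaw deg -42.18 down [-0. -0. -1.] F [ 0.16  0.93 -2.94] T [ 0.03 -0.03  0.01] op 0.0437
```

View pics/a20.png

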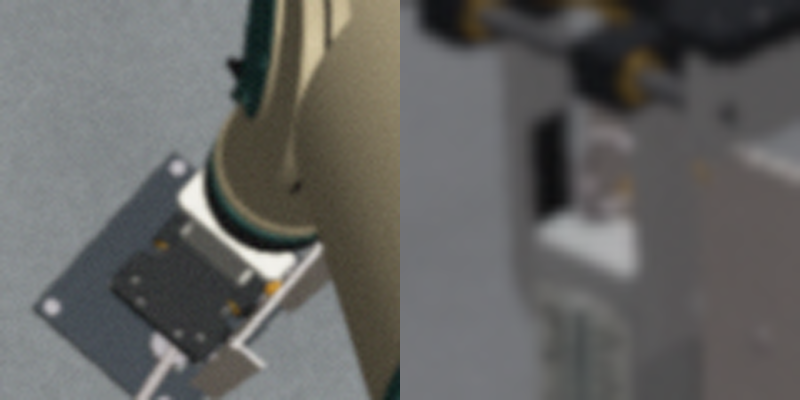

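Call:
carry_out:
  deltas:
    - [0, -0.0013, -0.0015, 0, 0]
    - [0, 0, 0, -0.004, 0]
    - [0, 0, 0, -0.004, 0]
    - [0, 0, 0, -0.003, 0]
    - [0, 0, 0, 0, 0]
    - [0, 0, 0, 0, 0]

```text
time_s: 17.73
eef_pos: [0.5393, -0.1803, 0.3275]
tool_rot: [-0.646, -0.287, 0.646, -0.287]
force: [-0.3, -0.9, -2.3]
opening: 0.0438
```

Call:
carry_out:
  deltas:
    - [0, 0, 0, -0.003, 0]
    - [0, 0, 0, -0.002, 0]
    - [0, 0, 0, -0.001, 0]
    - [0, 0, 0, 0, 0]
    - [0, 0, 0, 0, 0]

```text
time_s: 18.15
eef_pos: [0.5393, -0.1805, 0.3219]
tool_rot: [-0.646, -0.287, 0.646, -0.287]
force: [-0.5, -0.0, -3.0]
opening: 0.0438
```

Call:
carry_out:
  deltas:
    - [0, 0, 0, -0.001, 0]
    - [0, -0.0013, -0.0015, 0, 0]
    - [0, 0, 0, 0, 0]
    - [0, 0, 0, 0, 0]

```text
time_s: 18.48
eef_pos: [0.538, -0.1821, 0.321]
tool_rot: [0.646, 0.287, -0.646, 0.287]
force: [0.5, -0.0, -2.4]
opening: 0.0442
```

```bash
python3 st.py a21 320,120,120,120 280,130,50,50
```

```text
t 18.48 p [ 0.538  -0.1821  0.321 ] jaw deg -42.14 down [ 0. -0. -1.] F [ 0.51 -0.01 -2.44] T [-0.02 -0.04 -0.03] op 0.0442
```

View pics/a21.png

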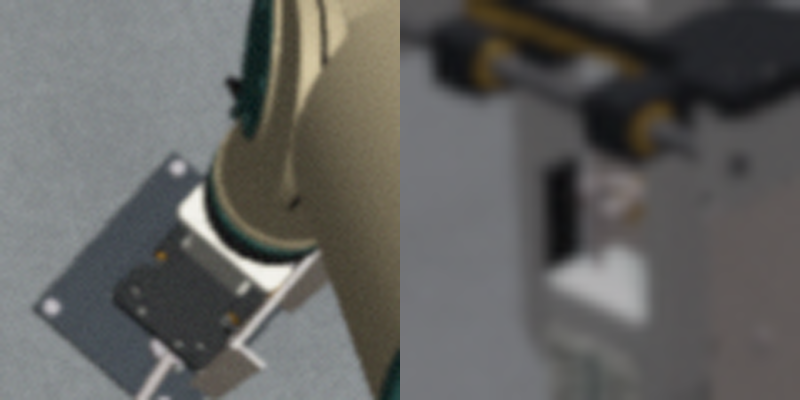

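Call:
carry_out:
  deltas:
    - [0, 0, 0, -0.001, 0]
    - [0, 0, 0, 0, 0]

```text
time_s: 18.75
eef_pos: [0.5382, -0.1819, 0.3199]
tool_rot: [0.646, 0.287, -0.646, 0.287]
force: [1.3, -0.1, -2.9]
opening: 0.0438
```

Call:
carry_out:
  deltas:
    - [0, 0, 0, -0.001, 0]
    - [0, 0, 0, 0, 0]

```text
time_s: 18.92
eef_pos: [0.5383, -0.1818, 0.3189]
tool_rot: [0.646, 0.287, -0.646, 0.287]
force: [1.2, -0.0, -2.2]
opening: 0.0441
```

Call:
carry_out:
  deltas:
    - [0, 0, 0, -0.001, 0]
    - [0, 0, 0, 0, 0]

```text
time_s: 19.08
eef_pos: [0.5383, -0.1818, 0.3182]
tool_rot: [0.646, 0.287, -0.646, 0.287]
force: [1.1, 0.6, -0.8]
opening: 0.0438
```

Call:
carry_out:
  deltas:
    - [0, 0, 0, -0.0005, 0]
    - [46.5, 0, 0, 0, 0]
    - [46.8, 0, 0, 0, 0]
    - [47.5, 0, 0, 0, 0]
    - [49, 0, 0, 0, 0]
    - [52, 0, 0, 0, 0]
    - [56, 0, 0, 0, 0]
    - [56, 0, 0, 0, 0]
    - [56, 0, 0, 0, 0]

```text
time_s: 19.83
eef_pos: [0.538, -0.182, 0.3173]
tool_rot: [-0.646, -0.287, 0.646, -0.287]
force: [-0.1, -0.6, 0.2]
opening: 0.0525
```

```bash
python3 st.py a22 320,120,120,120 270,130,80,80
```

```text
t 19.83 p [ 0.538  -0.182   0.3173] jaw deg -42.12 down [-0.  0. -1.] F [-0.1  -0.59  0.15] T [-0.02 -0.05  0.04] op 0.0525
```

View pics/a22.png

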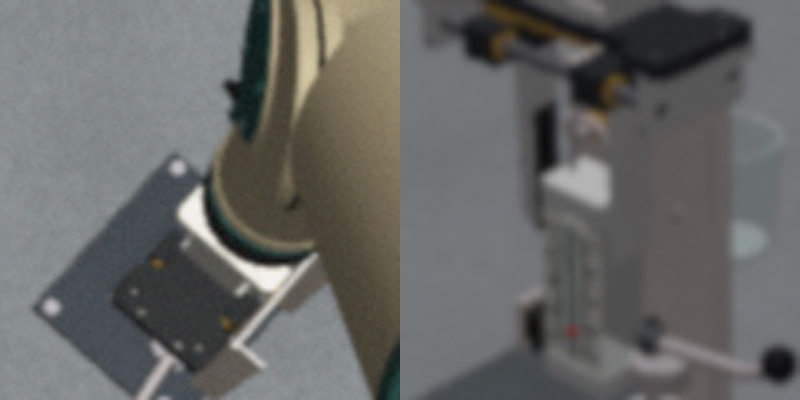

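The meter hangs on the hook with the scale outward. I'll open wider and rise straight up.

Call:
carry_out:
  deltas:
    - [70, 0, 0, 0, 0]
    - [80, 0, 0, 0, 0]
    - [80, 0, 0, 0, 0]
    - [80, 0, 0, 0, 0]
    - [80, 0, 0, 0.01, 0]
    - [80, 0, 0, 0.02, 0]
    - [80, 0, 0, 0.025, 0]
    - [80, 0, 0, 0.03, 0]
    - [80, 0, 0, 0.03, 0]
    - [80, 0, 0, 0.03, 0]
    - [80, 0, 0, 0.02, 0]

```text
time_s: 20.85
eef_pos: [0.5382, -0.1818, 0.4864]
tool_rot: [0.647, 0.286, -0.645, 0.288]
force: [0.4, -0.4, 0.8]
opening: 0.0753
```

```bash
python3 st.py a23 320,120,120,120 250,130,100,110
```

```text
t 20.85 p [ 0.5382 -0.1818  0.4864] jaw deg -42.11 down [ 0.004 -0.001 -1.   ] F [ 0.44 -0.36  0.77] T [-0.01 -0.06 -0.04] op 0.0753
```

View pics/a23.png

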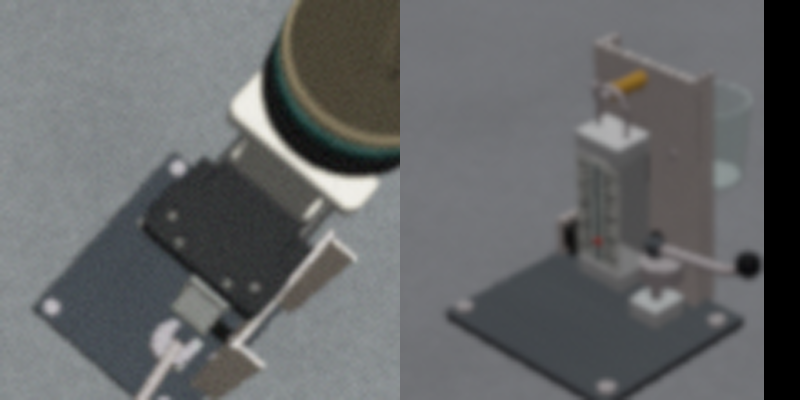

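Run:
```python
from h import *
print(np.round(robot.get_state()['qpos'],2))
S=np.array([.5341,-.1859]);A=np.array([.5027,-.1670])
prev=None
for p in np.arange(1.70,-.31,-.1):
    a=np.radians(47.88)+p;k=A+.08*np.array([np.cos(a),np.sin(a)])
    print(round(p,2),np.round(k,4),None if prev is None else np.round(k-prev,4));prev=k
```

```text
[ 0.46  0.44 -0.28  1.64  0.13  1.08 -0.59]
1.7 [ 0.4369 -0.1214] None
1.6 [ 0.4418 -0.1151] [0.0049 0.0063]
1.5 [ 0.4473 -0.1093] [0.0055 0.0058]
1.4 [ 0.4533 -0.104 ] [0.006  0.0052]
1.3 [ 0.4599 -0.0994] [0.0065 0.0046]
1.2 [ 0.4668 -0.0955] [0.007  0.0039]
1.1 [ 0.4742 -0.0923] [0.0073 0.0032]
1.0 [ 0.4818 -0.0898] [0.0076 0.0025]
0.9 [ 0.4896 -0.0881] [0.0078 0.0017]
0.8 [ 0.4975 -0.0872] [0.0079 0.0009]
0.7 [ 0.5055 -0.087 ] [0.008  0.0001]
0.6 [ 0.5135 -0.0877] [ 0.008  -0.0007]
0.5 [ 0.5213 -0.0892] [ 0.0079 -0.0015]
0.4 [ 0.529  -0.0915] [ 0.0077 -0.0022]
0.3 [ 0.5364 -0.0945] [ 0.0074 -0.003 ]
0.2 [ 0.5435 -0.0982] [ 0.0071 -0.0037]
0.1 [ 0.5502 -0.1026] [ 0.0067 -0.0044]
-0.0 [ 0.5564 -0.1077] [ 0.0062 -0.0051]
-0.1 [ 0.562  -0.1133] [ 0.0057 -0.0057]
-0.2 [ 0.5671 -0.1195] [ 0.0051 -0.0062]
-0.3 [ 0.5715 -0.1262] [ 0.0044 -0.0067]
```

Call:
carry_out:
  deltas:
    - [48, -0.0059, 0.0035, 0, 0.1]
    - [48, -0.0059, 0.0035, 0, 0.1]
    - [48, -0.0059, 0.0035, 0, 0.1]
    - [48, -0.0059, 0.0035, 0, 0.1]
    - [48, -0.0059, 0.0035, 0, 0.1]
    - [48, -0.0059, 0.0035, 0, 0.1]
    - [48, -0.0059, 0.0035, 0, 0.1]
    - [48, -0.0059, 0.0035, 0, 0.1]
    - [48, -0.0059, 0.0035, 0, 0.1]
    - [48, -0.0059, 0.0035, 0, 0.1]
    - [48, -0.0059, 0.0035, 0, 0.1]
    - [48, -0.0059, 0.0035, 0, 0.1]

```text
time_s: 21.95
eef_pos: [0.4665, -0.1397, 0.4819]
tool_rot: [0.37, 0.603, -0.37, 0.602]
force: [-0.3, -0.4, -0.3]
opening: 0.0453
```

Call:
carry_out:
  deltas:
    - [48, -0.0059, 0.0035, 0, 0.1]
    - [48, -0.0059, 0.0035, 0, 0.1]
    - [48, -0.0059, 0.0035, 0, 0.1]
    - [48, -0.0059, 0.0035, 0, 0.1]
    - [48, -0.0059, 0.0035, 0, 0.1]
    - [48, 0, 0, -0.03, 0]
    - [48, 0, 0, -0.03, 0]
    - [48, 0, 0, -0.03, 0]
    - [48, 0, 0, -0.02, 0]
    - [48, 0, 0, 0, 0]
    - [48, 0, 0, 0, 0]

```text
time_s: 22.87
eef_pos: [0.4374, -0.1222, 0.3719]
tool_rot: [0.211, 0.676, -0.211, 0.674]
force: [0.7, 0.2, 0.8]
opening: 0.0448
```

```bash
python3 st.py a24 320,150,120,120 270,130,120,120
```

```text
t 22.87 p [ 0.4374 -0.1222  0.3719] jaw deg 55.32 down [-0.003  0.001 -1.   ] F [0.73 0.24 0.77] T [ 0.05 -0.16  0.  ] op 0.0448
```

View pics/a24.png

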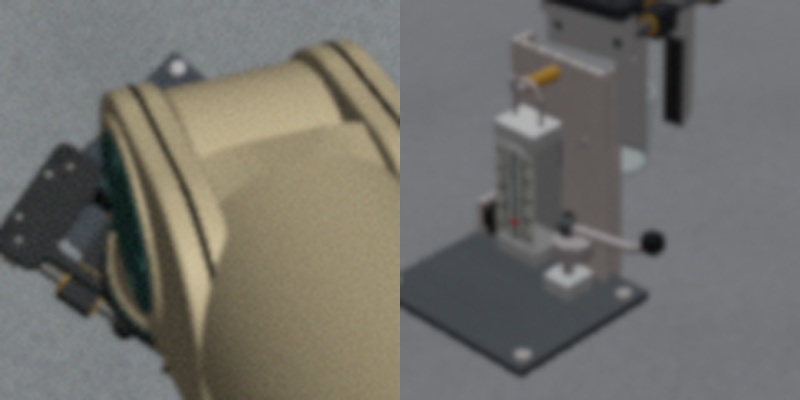

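Call:
carry_out:
  deltas:
    - [48, 0.0005, 0, -0.025, 0]
    - [48, 0, 0, -0.025, 0]
    - [48, 0, 0, -0.02, 0]
    - [48, 0, 0, -0.02, 0]
    - [48, 0, 0, -0.014, 0]
    - [48, 0, 0, 0, 0]

```text
time_s: 23.47
eef_pos: [0.4383, -0.1225, 0.2678]
tool_rot: [0.211, 0.675, -0.211, 0.674]
force: [-0.6, -0.1, 0.3]
opening: 0.0449
```

```bash
python3 st.py a25 320,150,120,120 290,130,80,80
```

```text
t 23.47 p [ 0.4383 -0.1225  0.2678] jaw deg 55.28 down [-0.001  0.    -1.   ] F [-0.56 -0.05  0.33] T [ 0.02 -0.17  0.  ] op 0.0449
```

View pics/a25.png

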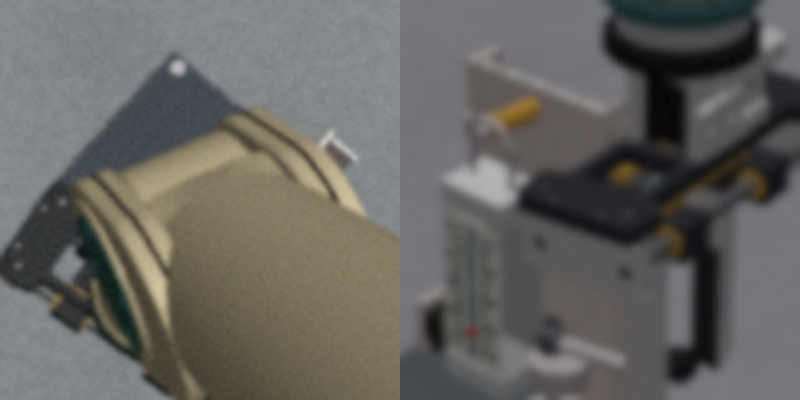

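Call:
carry_out:
  deltas:
    - [28, 0, 0, 0, 0]
    - [28, 0, 0, 0, 0]
    - [28, 0, 0, 0, 0]
    - [28, 0.0049, 0.0063, 0, -0.1]
    - [28, 0.0055, 0.0058, 0, -0.1]
    - [28, 0.006, 0.0052, 0, -0.1]
    - [28, 0.0065, 0.0046, 0, -0.1]
    - [28, 0.007, 0.0039, 0, -0.1]
    - [28, 0, 0, 0, 0]

```text
time_s: 24.32
eef_pos: [0.469, -0.0957, 0.2691]
tool_rot: [0.372, 0.601, -0.371, 0.602]
force: [-0.3, 0.1, -0.1]
opening: 0.0263
```

```bash
python3 st.py a26 320,150,120,120 270,130,100,100
```

```text
t 24.32 p [ 0.469  -0.0957  0.2691] jaw deg 26.56 down [ 0.001  0.    -1.   ] F [-0.29  0.1  -0.1 ] T [-0.01 -0.11  0.06] op 0.0263
```

View pics/a26.png

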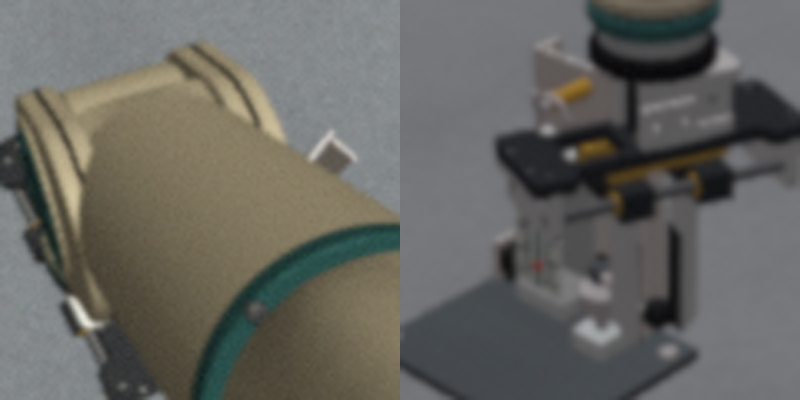

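Call:
carry_out:
  deltas:
    - [28, 0.0073, 0.0032, 0, -0.1]
    - [28, 0.0076, 0.0025, 0, -0.1]
    - [28, 0.0078, 0.0017, 0, -0.1]
    - [28, 0.0079, 0.0009, 0, -0.1]
    - [28, 0.008, 0.0001, 0, -0.1]
    - [28, 0, 0, 0, 0]
    - [28, 0, 0, 0, 0]

```text
time_s: 25.0
eef_pos: [0.5066, -0.0885, 0.2685]
tool_rot: [0.508, 0.492, -0.508, 0.492]
force: [0.8, -1.0, 0.4]
opening: 0.0263
```

```bash
python3 st.py a27 320,150,120,120 260,130,100,100
```

```text
t 25.0 p [ 0.5066 -0.0885  0.2685] jaw deg -1.78 down [ 0. -0. -1.] F [ 0.82 -1.03  0.39] T [-0.04 -0.07 -0.04] op 0.0263
```

View pics/a27.png

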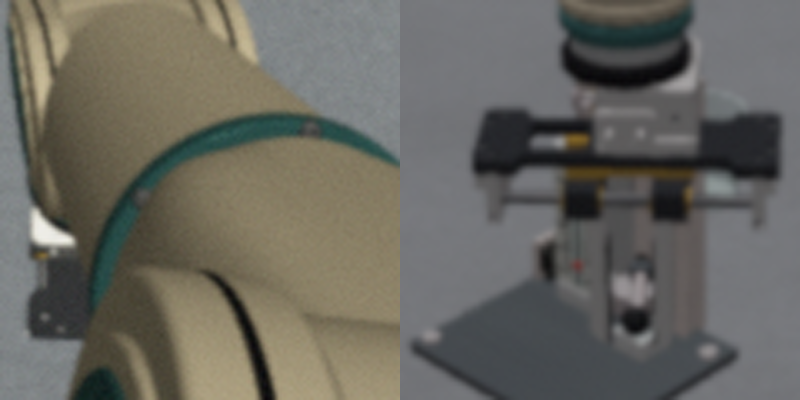

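Call:
carry_out:
  deltas:
    - [28, 0.008, -0.0007, 0, -0.1]
    - [28, 0.0079, -0.0015, 0, -0.1]
    - [28, 0.0077, -0.0022, 0, -0.1]
    - [28, 0.0074, -0.003, 0, -0.1]
    - [28, 0, 0, 0, 0]
    - [28, 0, 0, 0, 0]

```text
time_s: 25.6
eef_pos: [0.5374, -0.0959, 0.2684]
tool_rot: [-0.595, -0.381, 0.595, -0.381]
force: [-0.1, 0.4, 0.4]
opening: 0.0259
```

```bash
python3 st.py a28 320,150,120,120 260,130,100,100
```

```text
t 25.6 p [ 0.5374 -0.0959  0.2684] jaw deg -24.71 down [-0. -0. -1.] F [-0.1   0.38  0.37] T [-0.02 -0.04  0.04] op 0.0259
```

View pics/a28.png

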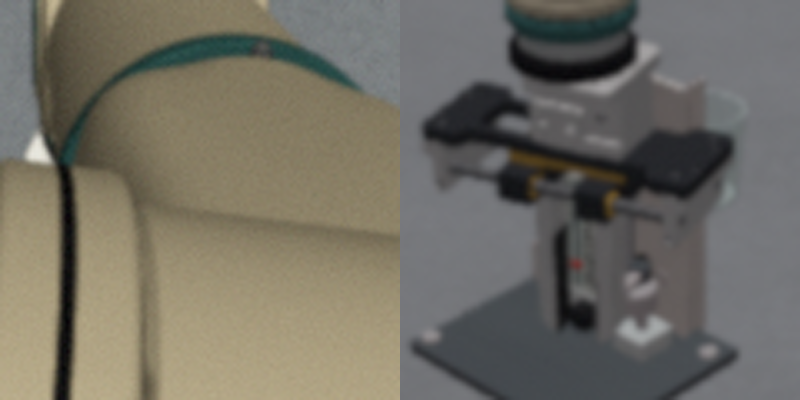

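Call:
carry_out:
  deltas:
    - [28, 0.0036, -0.0018, 0, -0.05]
    - [28, 0.0035, -0.0019, 0, -0.05]

```text
time_s: 25.87
eef_pos: [0.5438, -0.0992, 0.2684]
tool_rot: [-0.614, -0.351, 0.615, -0.349]
force: [-1.6, 0.9, 1.3]
opening: 0.0264
```

Call:
carry_out:
  deltas:
    - [28, 0.0034, -0.0021, 0, -0.05]

```text
time_s: 25.95
eef_pos: [0.5471, -0.1012, 0.2683]
tool_rot: [-0.622, -0.335, 0.624, -0.334]
force: [-3.0, 1.4, 1.0]
opening: 0.0266
```

Call:
carry_out:
  deltas:
    - [28, 0.0033, -0.0023, 0, -0.05]

```text
time_s: 26.03
eef_pos: [0.5502, -0.1033, 0.2683]
tool_rot: [-0.63, -0.32, 0.632, -0.318]
force: [-2.9, 1.8, 2.1]
opening: 0.0263
```

Call:
carry_out:
  deltas:
    - [28, 0, 0, 0, 0]

```text
time_s: 26.12
eef_pos: [0.5508, -0.1035, 0.2683]
tool_rot: [-0.63, -0.32, 0.632, -0.319]
force: [-1.5, 0.6, 0.5]
opening: 0.0265
```

Call:
carry_out:
  deltas:
    - [28, 0, 0, 0, 0]

```text
time_s: 26.2
eef_pos: [0.5507, -0.1035, 0.2684]
tool_rot: [-0.63, -0.32, 0.631, -0.319]
force: [-2.4, 0.8, 0.8]
opening: 0.0261
```

```bash
python3 st.py a29 320,150,120,120 260,130,100,100
```

```text
t 26.2 p [ 0.5507 -0.1035  0.2684] jaw deg -36.22 down [-0.002  0.    -1.   ] F [-2.4   0.78  0.77] T [ 0.25  0.44 -0.  ] op 0.0261
```

View pics/a29.png

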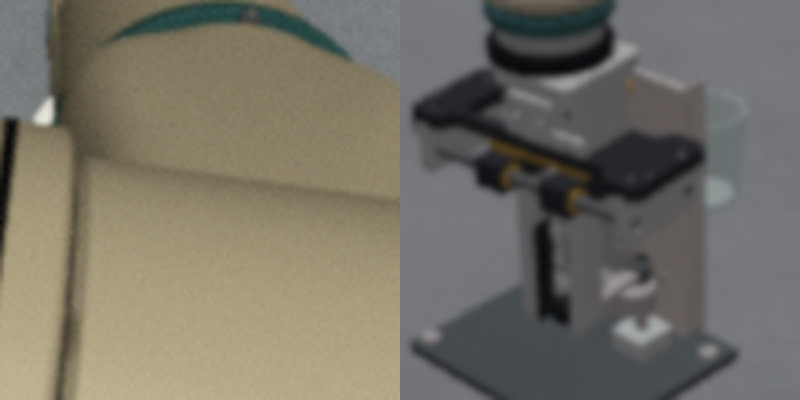

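Call:
carry_out:
  deltas:
    - [28, 0.002, -0.0014, 0, -0.03]

```text
time_s: 26.38
eef_pos: [0.5524, -0.1047, 0.2683]
tool_rot: [-0.635, -0.31, 0.636, -0.309]
force: [-4.3, 1.6, 2.0]
opening: 0.0263
```

Call:
carry_out:
  deltas:
    - [28, 0, 0, 0, 0]

```text
time_s: 26.47
eef_pos: [0.5531, -0.1051, 0.2683]
tool_rot: [-0.636, -0.309, 0.637, -0.309]
force: [-3.3, 1.5, 1.7]
opening: 0.0262
```

```bash
python3 -c "
from st import *
st()"
```

```text
t 26.47 p [ 0.5531 -0.1051  0.2683] jaw deg -38.18 down [-0.002  0.    -1.   ] F [-3.25  1.55  1.68] T [0.43 0.88 0.02] op 0.0262
```

Call:
carry_out:
  deltas:
    - [28, 0.002, -0.0014, 0, -0.03]

```text
time_s: 26.55
eef_pos: [0.5547, -0.1064, 0.2683]
tool_rot: [-0.64, -0.3, 0.641, -0.299]
force: [-4.6, 2.2, 2.3]
opening: 0.0263
```

Call:
carry_out:
  deltas:
    - [28, 0, 0, 0, 0]

```text
time_s: 26.63
eef_pos: [0.5553, -0.1068, 0.2683]
tool_rot: [-0.64, -0.299, 0.641, -0.299]
force: [-4.2, 1.6, 1.0]
opening: 0.0266
```

```bash
python3 -c "
from st import *
st()"
```

```text
t 26.63 p [ 0.5553 -0.1068  0.2683] jaw deg -39.93 down [-0.001 -0.    -1.   ] F [-4.24  1.59  1.01] T [0.29 1.01 0.08] op 0.0266
```

Call:
carry_out:
  deltas:
    - [28, 0.0019, -0.0015, 0, -0.03]

```text
time_s: 26.72
eef_pos: [0.5567, -0.1079, 0.2682]
tool_rot: [-0.644, -0.291, 0.646, -0.29]
force: [-6.1, 1.5, 2.7]
opening: 0.0263
```

Call:
carry_out:
  deltas:
    - [28, 0, 0, 0, 0]
    - [28, 0, 0, 0, 0]

```text
time_s: 26.88
eef_pos: [0.5571, -0.1082, 0.2683]
tool_rot: [-0.644, -0.29, 0.645, -0.29]
force: [-5.6, 0.5, 1.4]
opening: 0.0263
```

```bash
python3 -c "
from st import *
st()"; python3 st.py a30 320,150,120,120 270,180,50,50
```

```text
t 26.88 p [ 0.5571 -0.1082  0.2683] jaw deg -41.52 down [-0.001 -0.    -1.   ] F [-5.59  0.46  1.42] T [0.16 1.08 0.01] op 0.0263
t 26.88 p [ 0.5571 -0.1082  0.2683] jaw deg -41.52 down [-0.001 -0.    -1.   ] F [-5.59  0.46  1.42] T [0.16 1.08 0.01] op 0.0263
```

View pics/a30.png

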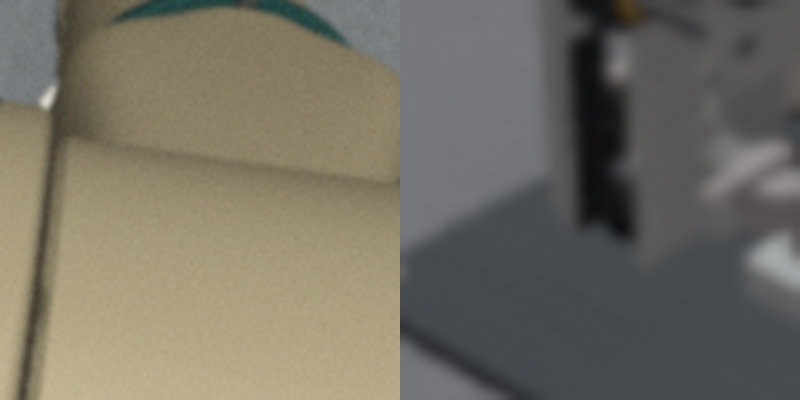

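Call:
carry_out:
  deltas:
    - [34, -0.0024, 0.0019, 0, 0]
    - [40, 0, 0, 0, 0]
    - [45, 0, 0, 0, 0]
    - [45, 0, 0, 0, 0]
    - [45, 0, 0, 0.01, 0]
    - [45, 0, 0, 0.02, 0]
    - [45, 0, 0, 0.03, 0]
    - [45, 0, 0, 0.03, 0]
    - [45, 0, 0, 0.03, 0]
    - [45, 0, 0, 0.03, 0]
    - [45, 0, 0, 0.02, 0]
    - [45, 0, 0, 0.02, 0]

```text
time_s: 27.98
eef_pos: [0.5551, -0.1062, 0.4614]
tool_rot: [0.646, 0.289, -0.644, 0.291]
force: [0.7, 0.1, -0.1]
opening: 0.042
```

Call:
carry_out:
  deltas:
    - [45, -0.015, 0.03, 0, 0]
    - [45, -0.015, 0.03, 0, 0]
    - [45, -0.015, 0.03, 0, 0]
    - [45, -0.015, 0.03, 0, 0]
    - [45, -0.015, 0.03, 0, 0]
    - [45, -0.015, 0.03, 0, 0]
    - [45, -0.015, 0.03, 0, 0]
    - [45, -0.015, 0.03, 0, 0]
    - [45, 0, 0, 0, 0]

```text
time_s: 28.73
eef_pos: [0.4322, 0.1396, 0.4596]
tool_rot: [0.644, 0.294, -0.643, 0.292]
force: [0.1, -0.3, 0.0]
opening: 0.0425
```

```bash
python3 st.py a31 320,150,110,110 250,130,100,110
```

```text
t 28.73 p [0.4322 0.1396 0.4596] jaw deg -40.99 down [ 0.     0.004 -1.   ] F [ 0.07 -0.29  0.02] T [ 0.    0.04 -0.01] op 0.0425
```

View pics/a31.png

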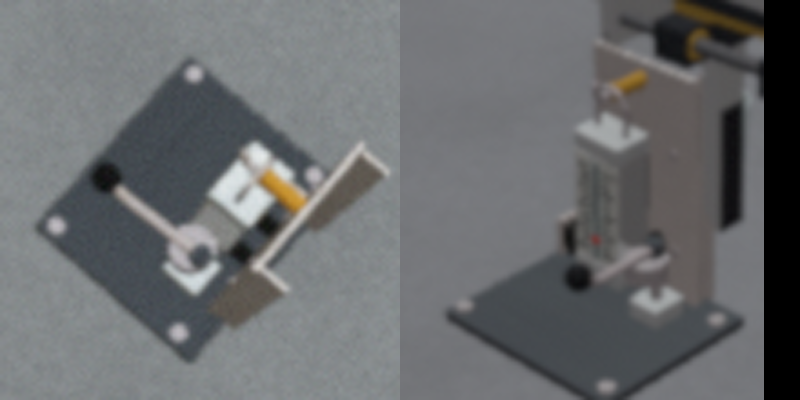

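Run:
```python
from h import *
from scipy.optimize import least_squares
T=snapshot('top');S=snapshot('side');k=400/110
cT=(np.array([106,178])+.5)/k-.5+[320,150];cS=(np.array([178,277])+.5)/k-.5+[250,130]
f=lambda p:np.concatenate([(proj(T,p)-cT).ravel(),(proj(S,p)-cS).ravel()])
q=least_squares(f,[.55,-.1,.08]);K=q.x;A=np.array([.5027,-.1670])
d=K[:2]-A;print(K,np.round(q.fun,2),'r',np.hypot(*d),'psi',np.arctan2(d[1],d[0])-np.radians(47.88))
for c,s,b in(('t',T,(350,170,60,60)),('s',S,(285,140,50,75))):
    x,y,w,h=b;im=cv2.cvtColor(s['pixels'],cv2.COLOR_RGB2BGR)[y:y+h,x:x+w]
    cv2.imwrite(f'pics/fin_{c}.png',cv2.resize(im,None,fx=8,fy=8,interpolation=cv2.INTER_CUBIC))
```

```text
[ 0.55358066 -0.10431231  0.08294419] [ 0.01 -0.24  0.25  0.06] r 0.08073777376592839 psi 0.053326392120012556
```

View pics/fin_t.png

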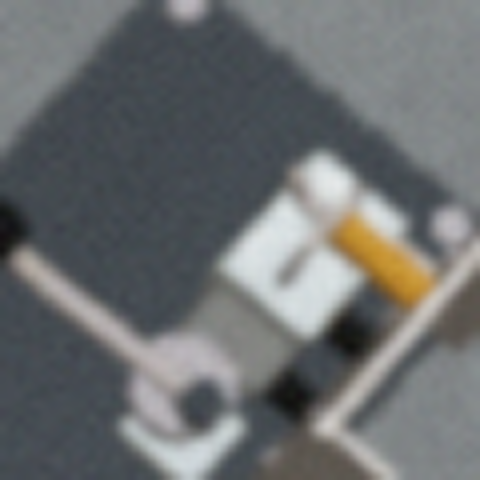

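View pics/fin_s.png

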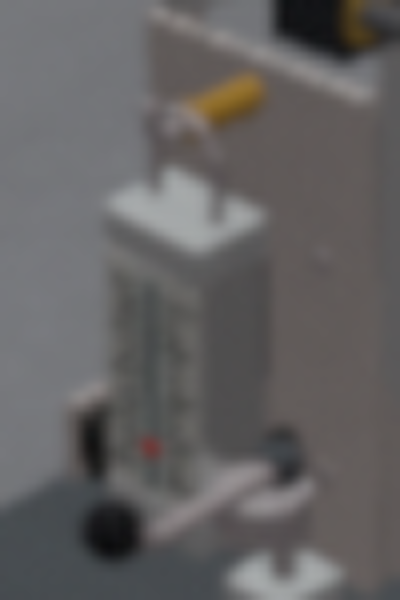

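The meter hangs through its bail on the hook with the scale outward, the hook tip ahead of the bail. The cam touches its side and the rubber stop is opposite. The knob fits yaw ≈ 0.05, which the cam geometry puts at roughly an 11 N nip. I'll hand it in.

Run:
```python
from workcell import robot
print(robot.sign_off(), robot.get_state()['time_s'])
```

```text
the job is handed in; nothing more can be done
the job is handed in; nothing more can be done
```

The meter is hung by its bail on the hook with the scale facing outward, and the cam nips it against the rubber stop. I handed the job in at about 29 s. `sign_off()` gives no verdict, so these are my own checks.

**What I did**
- **Picking up:** I gripped the middle-sized meter across its width near the bail. A full grip lifted it level, so I loosened the fingers slightly until it pivoted and stood it on its foot.
- **Hanging:** I re-gripped it upright, passed the bail over the hook tip, lowered it until the hook took the weight, and let go.
- **Clamping:** I swung the ball knob from the side (yaw about 1.70) round to the front until the push at the ball rose to about 5.6 N, then backed off and moved clear.

**Last checks**
- **Bail and scale:** the pictures show the bail seated behind the hook tip and the scale outward.
- **Cam and nip:** the cam is against the meter's side. Knob yaw from both cameras is about 0.05, which the cam geometry puts at roughly 11 N, inside the 8 to 18 N range. The 5.6 N push was somewhat above the 4 N given for a snug nip.
- **Robot and other things:** the robot touches nothing. I never moved near the bottle, beaker or vial rack, but I did not check their positions again at the end.

**Less certain:** my estimates of where the fingers held the meter front to back differed by about 5 mm. I settled the hanging position by contact and pictures instead. I judged plumbness by eye and did not measure it.

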